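# Stir the polishing balls and hold the hopper gate open at the mark

### The arm

A 6-joint arm with a two-finger parallel gripper is mounted at the origin on a cart in front of the work surface, level with it; the furniture and walls round the work are solid. World frame = base frame: x ahead of the robot, y to its left, z up, the work surface at z = 0. Lengths are in mm, angles in rad, forces in N, time in s.
With the tool pointing down it reaches from about 325 to 850 mm from the base axis. Payload 4.4 kg.
Tool frame: the origin (TCP) lies at the very end of the fingers, on their centre line; the grasp point (between the pads) lies bot.grip_depth behind it (bot.grip_depth is the distance from the TCP to the grasp point, in mm); x points along the fingers, y is the direction in which the jaws open and shut, and the axes are right-handed (so a half turn about x gives the same grasp; the last joint's range is limited). The gripper opens to 94 mm and grips with 3 to 60 N. Pads are 16 mm wide; open, the fingers measure 119 mm over their backs; the gripper's body (75 mm by 177 mm) begins 78 mm behind the grasp point.
Start: joints at [-1.272, 0.207, 1.542, -0, 1.393, -0.15], TCP at [249.99, -517.815, 205.447] pointing down, gripper open.
Joint ranges: [-2.73, 2.73], [-0.86, 2.22], [0.23, 2.46], [-1.11, 4.25], [0.08, 2.63], [-2.82, 2.82]. Speed limits (rad/s): [2.79, 2.79, 3.14, 3.14, 3.14, 3.14].

### API

Orientations are given as [roll, pitch, yaw] about the fixed x, y, z axes, in that order (R = Rz(yaw) Ry(pitch) Rx(roll)).
In Python, from station import bot, eyes gives the robot as it stands.
- The arm moves only by the tool play_rows, never from a script. Its arguments are lists of equal length, an entry for each row: "dp": the shift along the tool's x, y, z scaled (see below), a list of three; "angular": the turn, a rotation vector about the tool's x, y, z scaled (see below), a list of three; "hand": the gripper command: -1 is fully open, 1 is shut, values between are in proportion. In form: {"dp": [[tx, ty, tz], ...], "angular": [[wx, wy, wz], ...], "hand": [hand, ...]}. A call has 1 to 10 rows; each row shifts and turns the commanded pose from where the row before left it, along the tool's axes as they then stand; what a row does not reach is not made up. The controller multiplies each number of a shift by 75 mm and each number of a turn by 30 degrees. A row lasts 1/12 s, in which the tool goes at most 41.7 mm and 7.16 degrees, less where a joint would pass 70% of its speed; a pose out of reach is approached as far as the arm can. A call with a number of a shift or a turn outside -1 to 1 is refused whole. A call with a gripper value outside its range is refused whole. The fingers move at their own pace and stop on an object; "grip_force" is the grip in N (left out, the last holds). Time passes only in rows, so rows that do not move let the fingers close. It gives the time, the measured TCP pose, the force and the opening at its end, in the units of the state.
- bot.sense(): the state, without advancing time (a new reading comes with each control period).
- eyes.read_camera(name): name is "scene" or "top" or "wrist"; returns a dict with "color" (400x640x3 uint8, red, green, blue), "z_map" (400x640 float32, mm along the optical axis (not along the pixel's ray), 0 where there is no reading), "vfov" (degrees; the focal length in pixels is half the picture's height over the tangent of half this angle, whatever the lens; pixels are square), "cx", "cy" (the principal point, pixels), "T" (4x4, takes a point from camera to world coordinates). Camera axes: x right, y down, z forward; pixel columns grow to the right and rows downward; lengths in mm; the calibration is good to about 2 mm. A picture is of the moment at which its call begins.
- bot.hand_in(): hands the job in, once; it reports no verdict.
The state is a dict: "time": time; "joint_pos": joint angles; "dq": joint speeds; "joint_efforts": joint torques, N m; "tool_pos": TCP position; "orientation": TCP orientation; "ft_force": force on the tool from outside, world axes, zero at the start; "wrist_torque": the same for the moment, N m; "gripper_width": opening from 0.0 (shut) to 1.0 (fully open).
Only numpy, scipy, OpenCV 4.12 (cv2) and the standard library are available. Lean on these libraries where they do the work, as an engineer would, in place of code of your own. Each camera call takes 0.05 s, during which the arm holds its last target.

### The job

Take the stirring rod from its stand, dip it right down among the white polishing balls in the green hopper and stir them about with at least six strokes from one end of the hopper to the other, so that they get well shifted in both halves, keeping the gate shut, then stand the rod back in its hole and let it go. Then take the black knob and pull the hopper's spring-loaded gate out until its white crossbar lies in line with the red marks, so that all the balls drop into the tray, and finish holding it there: do not let go. Spill no balls, do not shift the red marks, and leave the red-lidded jar, the brown bottle beside the hopper and the charcoal block alone.

Things in the scene. Friction and masses are not known exactly. Their poses are not given: they have to be found in the camera images.
- hopper: Ball hopper bolted to the bench. Origin at the bench top under the middle of the green open hopper; x points away from the knob (the gate pulls out along -x), y to the left seen from the knob, z up. Base plate 150 mm wide, x -195 to +65 mm. Steel rails along x at y = +-64 mm, 55 to 65 mm high, x -193 to +52 mm; dark spring barrels on them beside the hopper, top at 81 mm.
- hopper_floor (a point): Middle of the hopper's floor, the top of the closed gate, 64 mm above the bench. Inside the hopper measures 60 (x) by 100 (y) mm; 6 mm walls, rim 115 mm above the bench. A ball can jam between rod and wall if the rod axis comes nearer than 20 mm to a wall. Axes as the hopper.
- tray_floor (a point): Middle of the floor of the fixed aluminium catch tray under the gate, 11 mm above the bench; the tray is 110 by 112 mm outside, its rim 46 mm above the bench.
- gate (a joint): Slide of the flat steel gate that is the hopper's floor: 0 closed, grows in metres as it is pulled out along the hopper's -x; hard stop at 0.095. A spring pulls it shut: 1.8 N when closed, growing by 0.6 N per 10 mm (about 6 N at the mark); it snaps back if let go.
- gate_knob (a point): Point to grip on the gate's upright black knob: on the knob's axis, 98 mm above the bench, 88 mm in front of the hopper's middle when closed. The stem is round, 15 mm in diameter, free from 70 to 114 mm height, with a head 24 mm in diameter on top up to 127 mm. It stands 45 mm clear of the hopper wall.
- gate_index (a point): Centre line of the white crossbar of the gate (8 mm wide, 108 mm long, under the knob, top at 68 mm): the index that is brought in line with the red mark. Same axes as the hopper; it moves with the gate, directly below gate_knob.
- mark (a joint): Where the red mark stands along the rails: the gate opening in metres at which the white crossbar lies exactly between the red collars. It differs from run to run (0.062 to 0.076). The collars are stiff on the rails and are to be left where they are.
- mark_point (a point): Middle between the two red collars (8 mm long, 18 mm wide, 70 mm high, one on each rail), at the height of the crossbar's top. Same axes as the hopper.
- rod_stand: Wooden block, 56 by 56 mm, 55 mm high, fixed to the bench, origin at the bench under its middle. In its top a central upright hole 16 mm in diameter (4 mm chamfer), 45 mm deep, in which the stirring rod stands. It may stand left or right of the hopper.
- stir_rod: Stirring rod, 150 mm long, about 70 g: steel, 10 mm in diameter with a flat tip bevelled by 1 mm, with a round wooden grip 16 mm in diameter on its upper 58 mm. Origin at its lower tip, z along the rod to the grip end. It stands upright in the stand's hole with the tip 10 mm above the bench.
- rod_grip (a point): Middle of the wooden grip on the rod's axis, 122 mm from the tip.
- rivet_jar: Glass jar of rivets with a red lid, 52 mm across, 76 mm high, origin under its middle. Bystander.
- flux_bottle: Brown glass bottle with a black cap, 47 mm across, 116 mm high, origin under its middle. Bystander.
- charcoal_block: Black charcoal block, 62 by 101 by 29 mm, origin under its middle. Bystander.
- ball_0_center (a point): Centre of white ceramic ball 1 of 6, 14 mm in diameter, 10 g, slippery; starts in the hopper on the gate.
- ball_1_center (a point): Centre of white ceramic ball 2 of 6, 14 mm in diameter, 10 g, slippery; starts in the hopper on the gate.
- ball_2_center (a point): Centre of white ceramic ball 3 of 6, 14 mm in diameter, 10 g, slippery; starts in the hopper on the gate.
- ball_3_center (a point): Centre of white ceramic ball 4 of 6, 14 mm in diameter, 10 g, slippery; starts in the hopper on the gate.
- ball_4_center (a point): Centre of white ceramic ball 5 of 6, 14 mm in diameter, 10 g, slippery; starts in the hopper on the gate.
- ball_5_center (a point): Centre of white ceramic ball 6 of 6, 14 mm in diameter, 10 g, slippery; starts in the hopper on the gate.

How it is judged (in metres and radians):
On the way, in this order (a step that is already met when the one before it is completed fails the run):
1. the rod stirs among the balls at the left end of the hopper (y of stir_rod in the frame of hopper between 0.01 and 0.05 m and y of stir_rod in the frame of hopper above -0.05 m and x of stir_rod in the frame of hopper between -0.03 and 0.03 m and z of stir_rod in the frame of hopper below 0.077 m and value of joint gate below 0.01 m), for 0.05 s.
2. the rod has swept to the right end (y of stir_rod in the frame of hopper between -0.05 and -0.01 m and y of stir_rod in the frame of hopper below 0.05 m and x of stir_rod in the frame of hopper between -0.03 and 0.03 m and z of stir_rod in the frame of hopper below 0.077 m and value of joint gate below 0.01 m), for 0.05 s.
3. the rod has swept to the left end again (all of step 1), for 0.05 s.
4. the rod has swept to the right end again, and balls from both halves of the hopper have been shifted by more than 6 mm, with the gate still shut (all of step 2 and distance of any of ball_0_center, ball_1_center, ball_2_center from where it was at the start of the episode above 0.006 m and distance of any of ball_3_center, ball_4_center, ball_5_center from where it was at the start of the episode above 0.006 m), for 0.05 s.
5. the rod stands released in its stand, with the gate still shut (horizontal distance between stir_rod and rod_stand below 0.01 m and z of stir_rod in the frame of rod_stand below 0.02 m and angle between stir_rod's own z axis and vertical below 0.3 rad and contact force between the fingers and stir_rod below 0.1 N and value of joint gate below 0.01 m), for 0.2 s.
At the end, for the whole second after the job is handed in: The gripper holds the gate (more than 1 N on it) with the white crossbar within 6 mm of the red marks, all six balls lie in the catch tray, and the rod stands upright (within 0.3 rad) and released in its stand (horizontal distance between stir_rod and rod_stand below 0.01 m and z of stir_rod in the frame of rod_stand below 0.02 m and angle between stir_rod's own z axis and vertical below 0.3 rad and contact force between the fingers and stir_rod below 0.1 N and x of ball_0_center in the frame of hopper between -0.055 and 0.055 m and y of ball_0_center in the frame of hopper between -0.056 and 0.056 m and height (world z) of ball_0_center between 0.014 and 0.05 m and x of ball_1_center in the frame of hopper between -0.055 and 0.055 m and y of ball_1_center in the frame of hopper between -0.056 and 0.056 m and height (world z) of ball_1_center between 0.014 and 0.05 m and x of ball_2_center in the frame of hopper between -0.055 and 0.055 m and y of ball_2_center in the frame of hopper between -0.056 and 0.056 m and height (world z) of ball_2_center between 0.014 and 0.05 m and x of ball_3_center in the frame of hopper between -0.055 and 0.055 m and y of ball_3_center in the frame of hopper between -0.056 and 0.056 m and height (world z) of ball_3_center between 0.014 and 0.05 m and x of ball_4_center in the frame of hopper between -0.055 and 0.055 m and y of ball_4_center in the frame of hopper between -0.056 and 0.056 m and height (world z) of ball_4_center between 0.014 and 0.05 m and x of ball_5_center in the frame of hopper between -0.055 and 0.055 m and y of ball_5_center in the frame of hopper between -0.056 and 0.056 m and height (world z) of ball_5_center between 0.014 and 0.05 m and x of gate_index in the frame of mark_point between -0.006 and 0.006 m and contact force between the fingers and gate above 1 N and contact force between stir_rod and gate below 0.1 N); the arm keeps its last pose, push and grip.
It fails at once if the jar is moved more than 3 cm or tipped (distance of rivet_jar from where it was at the start of the episode above 0.03 m or angle between rivet_jar's own z axis and vertical above 0.5 rad).
It fails at once if the brown bottle is moved more than 3 cm or tipped (distance of flux_bottle from where it was at the start of the episode above 0.03 m or angle between flux_bottle's own z axis and vertical above 0.5 rad).
It fails at once if the charcoal block is moved more than 3 cm or tipped (distance of charcoal_block from where it was at the start of the episode above 0.03 m or angle between charcoal_block's own z axis and vertical above 0.5 rad).
It fails at once if the red mark is shifted more than 4 mm (distance of mark_point from where it was at the start of the episode above 0.004 m).
It fails at once if a ball is spilled on the bench or off it (height (world z) of any of ball_0_center, ball_1_center, ball_2_center, ball_3_center, ball_4_center, ball_5_center below 0.01 m).
It also fails if it takes over 61 s, if anything falls off the work surface, if the arm or the gripper's body presses on something with over 40 N, if the wrist force passes 120 N, or if a joint passes its speed limit or range.

## Working session

There is one attempt and no reset: what is moved stays moved. The work goes in short steps, Python scripts to look and compute and a tool call to move; the robot and the scene stay as the last step left them, time stands still between calls to the robot, and variables do not carry over. Pictures are saved under pics/ and viewed, and the job is handed in when it is done.

Besides the shell and the picture viewer there is one more tool, called after ">>>" as name(argument=value, ...), one argument or row to a line, values as JSON. play_rows: Moves the arm, as the interface text tells. Its arguments: {"type":"object","properties":{"dp":{"type":"array"},"angular":{"type":"array"},"hand":{"type":"array"},"grip_force":{"type":"number"}},"required":["dp","angular","hand"]}

```bash
ls; mkdir -p pics; python3 - <<'E'
from station import bot, eyes
import cv2, numpy as np
s=bot.sense()
for k,v in s.items(): print(k,v)
print(bot.grip_depth)
for n in ("scene","top","wrist"):
    c=eyes.read_camera(n)
    cv2.imwrite(f"pics/{n}0.png",c["color"][:,:,::-1])
    np.savez(f"pics/{n}0.npz",**c)
    print(n,c["vfov"],c["cx"],c["cy"],np.round(c["T"],3).tolist())
E
```

```text
pics
time 0.0
joint_pos [-1.27152435e+00  2.07427650e-01  1.54291457e+00 -4.68746662e-05
  1.39349653e+00 -1.50454916e-01]
dq [ 5.70890693e-04  5.16507580e-04 -1.76838726e-04  1.56420133e-03
  5.92861607e-04 -9.54752510e-05]
joint_efforts [ 1.22799072e-03 -3.70872045e+01 -2.81417799e+01  7.00594601e-02
  3.60322057e-02 -1.53334136e-04]
tool_pos [ 249.72559683 -517.0579331   204.30515118]
orientation [-1.7007202   1.56854976  1.89060767]
ft_force [-0.33890852  0.50368187  0.76134919]
wrist_torque [ 0.00594641 -0.03279981  0.01053215]
gripper_width 0.9989838744944566
18.8
scene 44.580933787848835 319.5045991776674 198.8297786810771 [[-0.708, -0.426, 0.563, -53.271], [-0.706, 0.433, -0.56, 554.328], [-0.005, -0.794, -0.608, 773.097], [0.0, 0.0, 0.0, 1.0]]
top 48.12729981766368 314.69948267223134 195.8741393787141 [[0.027, -0.996, 0.086, 489.017], [-1.0, -0.027, -0.005, -94.932], [0.007, -0.085, -0.996, 1209.259], [0.0, 0.0, 0.0, 1.0]]
wrist 60.55440671034501 320.21066155090614 198.46169262342903 [[0.435, -0.876, -0.207, 307.853], [-0.901, -0.424, -0.098, -488.316], [-0.002, 0.229, -0.973, 384.281], [0.0, 0.0, 0.0, 1.0]]
```

View pics/scene0.png

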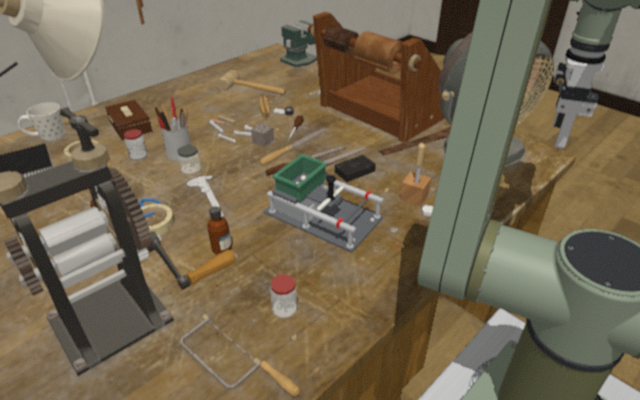

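View pics/top0.png

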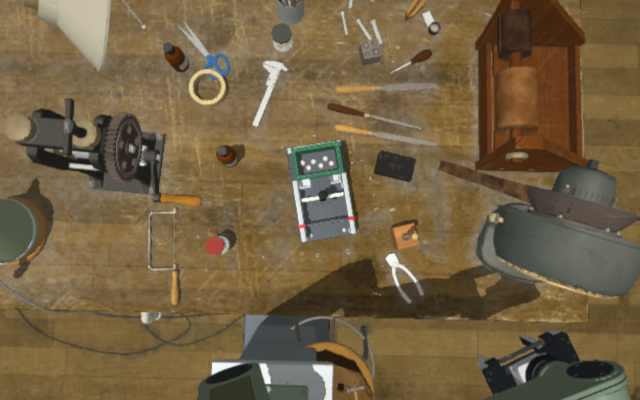

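View pics/wrist0.png

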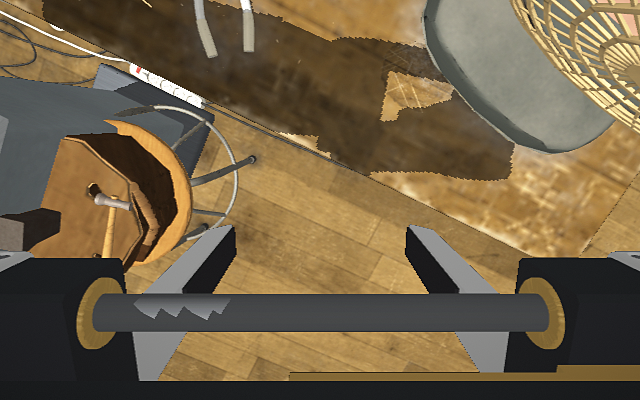

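The top view shows the hopper at about (317,160), the knob at (323,197), the red collars at (301,226) and (355,219), and the rod stand at (405,236). The jar is at (217,244), the bottle at (226,155) and the charcoal block at (395,166). Next I'll measure these.

```bash
cat > h.py <<'E'
import numpy as np, cv2
def fpx(c): return 200/np.tan(np.radians(float(c["vfov"]))/2)
def load(n): 
    d=np.load(n); return {k:d[k] for k in d.files}
def ray(c,u,v):
    f=fpx(c); d=np.array([(u-c["cx"])/f,(v-c["cy"])/f,1.0]); T=c["T"]
    return T[:3,3],T[:3,:3]@d
def onz(c,u,v,z):
    o,d=ray(c,u,v); return o+d*(z-o[2])/d[2]
def cloud(c):
    f=fpx(c); v,u=np.mgrid[0:400,0:640]; z=c["z_map"]
    P=np.stack([(u-c["cx"])/f*z,(v-c["cy"])/f*z,z],-1)
    return P@c["T"][:3,:3].T+c["T"][:3,3]
def proj(c,p):
    q=np.linalg.inv(c["T"])@np.append(p,1); f=fpx(c); return q[0]/q[2]*f+c["cx"],q[1]/q[2]*f+c["cy"]
E
python3 - <<'E'
from h import *
c=load("pics/top0.npz")
im=c["color"][:,:,::-1]
cr=cv2.resize(im[130:260,270:430],None,fx=5,fy=4.6 and 5,interpolation=cv2.INTER_CUBIC)[:600]
cv2.imwrite("pics/crop0.png",cr)
s=load("pics/scene0.npz")
cv2.imwrite("pics/crop1.png",cv2.resize(s["color"][140:260,250:450,::-1],None,fx=4,fy=4,interpolation=cv2.INTER_CUBIC))
hsv=cv2.cvtColor(c["color"],cv2.COLOR_RGB2HSV); P=cloud(c)
def comp(m,box,name):
    x0,y0,x1,y1=box; mm=np.zeros_like(m); mm[y0:y1,x0:x1]=m[y0:y1,x0:x1]
    n,l,st,ce=cv2.connectedComponentsWithStats(mm.astype(np.uint8))
    for i in range(1,n):
        if st[i,4]>=8: print(name,st[i],ce[i].round(1),np.median(P[l==i],0).round(1))
H,S,V=[hsv[...,i].astype(int) for i in range(3)]
comp(((H<8)|(H>172))&(S>150)&(V>100),(280,200,370,250),"red")
comp((H>65)&(H<95)&(S>90),(270,130,370,200),"green")
comp((V>170)&(S<60),(290,140,345,185),"white")
comp((V<60),(360,140,430,190),"coal")
m=(H>65)&(H<95)&(S>90); m[:130]=0;m[200:]=0;m[:,:270]=0;m[:,370:]=0
q=P[m]; print("z green",np.percentile(q[:,2],[5,50,95]))
E
```

```text
red [348 216   8   4  20] [351.4 217.6] [ 534.2 -196.    67.6]
red [298 224   8   4  14] [301.6 225.7] [509.4 -70.5  68.7]
green [292 142  51  38 650] [317.3 159.4] [ 681.6 -105.4  113.3]
white [323 156   5   5  18] [324.7 158.1] [ 684.4 -124.4   75. ]
white [311 159   5   5  19] [312.8 161.2] [675.9 -94.   75.4]
white [301 161   4   4  13] [302.4 162.4] [672.1 -66.2  76.3]
white [329 161   5   5  19] [330.8 162.8] [ 672.2 -140.    74.6]
white [319 163   4   5  18] [320.5 165.2] [ 665.9 -113.5   74.7]
white [306 165   5   5  19] [308.2 167.2] [659.8 -81.7  75.1]
white [331 173  14  12 100] [338.4 178.7] [ 637.2 -162.3   42.3]
white [302 179   9   6  47] [306.1 181.6] [628.9 -76.8  10.8]
white [293 180   4   5  17] [294.5 182.4] [621.4 -49.   64.5]
coal [375 151  40  31 840] [394.6 165.9] [ 676.2 -312.7   27.3]
z green [ 78.2220778  113.25141739 117.22092735]
```

View pics/crop0.png

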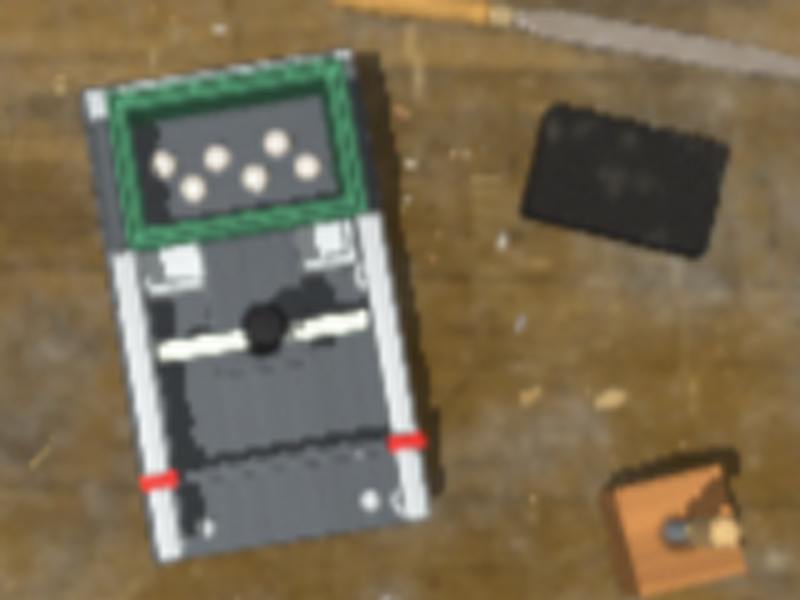

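View pics/crop1.png

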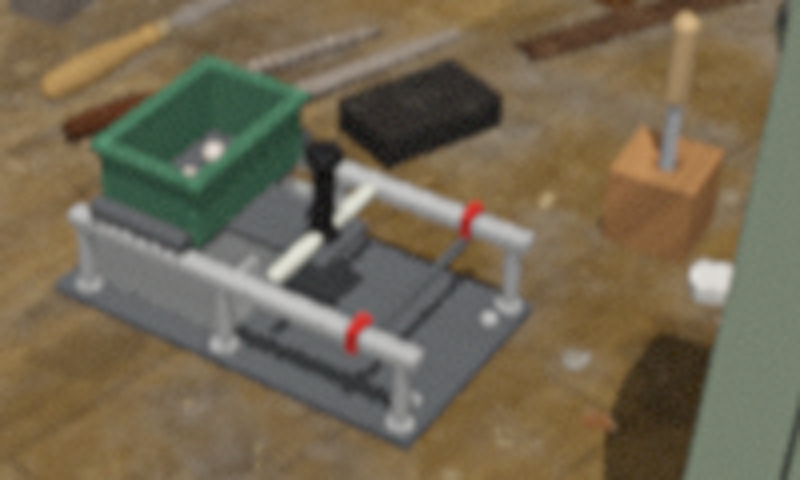

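```bash
python3 - <<'E'
from h import *
c=load("pics/top0.npz"); P=cloud(c)
hsv=cv2.cvtColor(c["color"],cv2.COLOR_RGB2HSV); H,S,V=[hsv[...,i].astype(int) for i in range(3)]
def box(b): 
    m=np.zeros((400,640),bool); m[b[1]:b[3],b[0]:b[2]]=1; return m
g=(H>65)&(H<95)&(S>80)&box((270,130,370,200))
pts=np.argwhere(g)[:,::-1]
W=np.array([onz(c,u,v,115)[:2] for u,v in pts],np.float32)
hull=cv2.convexHull(W)
print("rim rect",cv2.minAreaRect(W))
k=g&(P[...,2]>108); print("rim depth pts",cv2.minAreaRect(P[k][:,:2].astype(np.float32)),k.sum())
# collars: at z 70
r=((H<8)|(H>172))&(S>120)&(V>90)&box((280,200,370,250))
n,l,st,ce=cv2.connectedComponentsWithStats(r.astype(np.uint8))
for i in range(1,n):
    if st[i,4]>5: print("collar",onz(c,*ce[i],69).round(1),st[i])
# knob head z 127
kk=(V<45)&box((312,185,335,206)); 
n,l,st,ce=cv2.connectedComponentsWithStats(kk.astype(np.uint8))
for i in range(1,n):
    if st[i,4]>5: print("dark",onz(c,*ce[i],127).round(1),st[i],ce[i], P[l==i][:,2].max())
q=box((312,185,335,206))&(P[...,2]>115); vv=np.argwhere(q); print("knob head depth",vv.mean(0)[::-1],P[q].mean(0),q.sum())
# crossbar
w=(V>170)&(S<70)&(H>15)&box((298,188,346,208))
vv=np.argwhere(w)[:,::-1]; print("bar n",len(vv)); Wb=np.array([onz(c,u,v,68)[:2] for u,v in vv],np.float32); print(cv2.minAreaRect(Wb))
# stand
wood=(H>5)&(H<22)&(S>110)&(V>110)&box((385,215,425,255))
q=box((385,215,425,255))&(P[...,2]>48)&(P[...,2]<62); print("stand top",cv2.minAreaRect(P[q][:,:2].astype(np.float32)),q.sum())
q=box((385,200,440,255))&(P[...,2]>130); print("rod top",P[q].mean(0),q.sum(),P[q][:,2].max(), np.argwhere(q).mean(0)[::-1])
# others
for nm,b in (("jar",(200,225,235,260)),("bottle",(210,140,245,172)),("coal",(370,145,420,190))):
    q=box(b)&(P[...,2]>15); print(nm,cv2.minAreaRect(P[q][:,:2].astype(np.float32)),P[q][:,2].max())
E
```

```text
rim rect ((670.5066528320312, -103.73153686523438), (78.73670959472656, 120.09677124023438), 11.195317268371582)
rim depth pts ((603.586669921875, -116.42333221435547), (216.60911560058594, 119.30918884277344), 11.079694747924805) 529
collar [ 533.7 -195.2   69. ] [347 216   9   4  26]
collar [510.2 -69.8  69. ] [298 224   8   4  23]
dark [ 591.  -125.9  127. ] [324 191   3   5   8] [325.25 192.5 ] 127.39278417686
dark [ 574.3 -119.6  127. ] [321 198   4   3   8] [322.5  199.25] 126.48559826894711
knob head depth [322.28947368 194.5       ] [ 584.68996295 -118.61517075  139.46062493] 76
bar n 166
((583.464111328125, -118.37752532958984), (48.73135757446289, 120.39627075195312), 1.5688464641571045)
stand top ((492.57958984375, -336.5420837402344), (55.8400764465332, 56.88108444213867), 15.111834526062012) 403
rod top [ 491.70525967 -277.79596192  404.6981488 ] 59 1209.2592906951043 [413.6779661 233.       ]
jar ((459.08331298828125, 37.94111633300781), (50.837677001953125, 267.62030029296875), 1.9396109580993652) 1209.2592906951043
bottle ((588.1707153320312, 33.90363311767578), (321.8034362792969, 46.51085662841797), 44.193382263183594) 1209.2592906951043
coal ((621.6901245117188, -214.10269165039062), (109.00460815429688, 339.60809326171875), 30.273860931396484) 1209.2592906951043
```

```bash
python3 - <<'E'
from h import *
c=load("pics/top0.npz"); P=cloud(c); ok=c["z_map"]>0; Z=np.where(ok,P[...,2],-99)
hsv=cv2.cvtColor(c["color"],cv2.COLOR_RGB2HSV); H,S,V=[hsv[...,i].astype(int) for i in range(3)]
def box(b): 
    m=np.zeros((400,640),bool); m[b[1]:b[3],b[0]:b[2]]=1; return m
def rect(q): return [np.round(x,1) for x in cv2.minAreaRect(P[q][:,:2].astype(np.float32))],int(q.sum()),P[q].mean(0).round(1)
print("rim",rect(box((280,130,355,190))&(Z>108)&(Z<122)))
th=np.radians(11.2)
g=box((280,130,355,190))&(Z>108)&(Z<122); R=np.array([[np.cos(th),np.sin(th)],[-np.sin(th),np.cos(th)]])
a=P[g][:,:2]@R.T; print("rim in rot frame",np.percentile(a,[0,1,5,50,95,99,100],axis=0).T.round(1)); 
print("knob head",rect(box((310,183,338,208))&(Z>118)&(Z<135)))
w=(V>170)&(S<90)&box((298,188,346,208))&(Z>55)&(Z<80); print("bar",rect(w))
print("rod top",rect(box((385,200,440,255))&(Z>145)&(Z<170)))
print("rod all",[(zz,P[box((385,200,440,255))&(Z>zz)&(Z<zz+15)].mean(0).round(1)) for zz in (65,80,95,110,125,145)])
for nm,b in (("jar",(200,225,235,260)),("bottle",(210,140,245,172)),("coal",(370,145,420,190))):
    print(nm,rect(box(b)&(Z>15)&(Z<150)))
for nm in ("collars",):
    cs=[np.array([533.7,-195.2]),np.array([510.2,-69.8])]; print([R@x for x in cs])
E
```

```text
rim ([array([ 673. , -102.7]), array([ 80.4, 119.5]), np.float64(10.5)], 595, array([ 672.9, -102.8,  113.9]))
rim in rot frame [[ 599.8  600.   601.4  640.7  678.2  679.7  680.2]
 [-291.6 -290.9 -288.9 -231.6 -173.9 -172.  -171.5]]
knob head ([array([ 586.5, -118.8]), array([22.1, 21.6]), np.float64(29.1)], 74, array([ 586.1, -118.9,  125.3]))
bar ([array([ 583.7, -118.4]), array([ 39. , 124.5]), np.float64(6.5)], 144, array([ 584.4, -112.8,   65.8]))
rod top ([array([ 492.6, -335.8]), array([11.7, 14.2]), np.float64(1.4)], 38, array([ 492.6, -335.5,  157. ]))
rod all [(65, array([ 492.3, -333.5,   71.8])), (80, array([ 491.1, -333.2,   83.2])), (95, array([ 493.1, -331. ,  105.8])), (110, array([ 493.2, -330.9,  118.7])), (125, array([ 491.8, -330.4,  130.9])), (145, array([ 492.7, -335.7,  156.5]))]
jar ([array([455.5, 146.6]), array([48.6, 48.1]), np.float64(54.5)], 387, array([456. , 144.1,  68.2]))
bottle ([array([687.6, 130.7]), array([41.5, 46.3]), np.float64(38.2)], 348, array([684.7, 127. ,  79.8]))
coal ([array([ 679.2, -313.2]), array([100.5,  63.3]), np.float64(77.5)], 882, array([ 678.4, -312.2,   27.2]))
[array([ 485.62122105, -295.14531957]), array([ 486.92576254, -167.56903584])]
```

```bash
cat >> h.py <<'E'
from scipy.spatial.transform import Rotation as Ro
TH=np.radians(11.2)
HX=np.array([np.cos(TH),np.sin(TH),0]); HY=np.array([-np.sin(TH),np.cos(TH),0])
HC=np.array([672.7,-102.6,0]); ROD=np.array([492.6,-335.6,0])
def Rt(sgn): 
    x=np.array([0,0,-1.]); y=sgn*HY; return np.stack([x,y,np.cross(x,y)],1)
def state(bot):
    s=bot.sense(); return s,np.array(s["tool_pos"]),Ro.from_euler("xyz",s["orientation"]).as_matrix()
def need(bot,target,sgn):
    s,p,R=state(bot)
    w=Ro.from_matrix(R.T@Rt(sgn)).as_rotvec()
    d=np.array(target)-p
    print("t",round(s["time"],2),"tcp",p.round(1),"w",round(s["gripper_width"],3),"F",np.round(s["ft_force"],1))
    print("hopper-frame tcp",round((p-HC)@HX,1),round((p-HC)@HY,1))
    print("rot deg",np.degrees(w).round(2)," units",(np.degrees(w)/30).round(3))
    print("shift tool mm (target frame)",(Rt(sgn).T@d).round(1)," units",(Rt(sgn).T@d/75).round(3), "cur frame",(R.T@d/75).round(3))
E
python3 - <<'E'
from station import bot,eyes
from h import *
s,p,R=state(bot); print(R.round(3))
for sg in (1,-1): need(bot,[492.6,-335.6,205],sg)
for n in("top","scene"):
    c=load(f"pics/{n}0.npz"); P=cloud(c)[c["z_map"]>0]
    a=np.array([250,-518]); b=np.array([492.6,-335.6]); t=np.clip(((P[:,:2]-a)@(b-a))/((b-a)@(b-a)),0,1)
    d=np.linalg.norm(P[:,:2]-a-t[:,None]*(b-a),axis=1)
    for zz in (30,100,150,200,260,320): 
        q=(P[:,2]>zz)&(d<130)&(t>0.15)&(P[:,2]<600); print(n,zz,q.sum(), P[q].min(0).round() if q.sum() else '',P[q].max(0).round() if q.sum() else '')
E
```

```text
[[-0.001  0.435 -0.901]
 [ 0.002 -0.901 -0.435]
 [-1.    -0.002 -0.   ]]
t 0.15 tcp [ 249.8 -517.2  204.5] w 1.002 F [ 0.8  0.6 -0.4]
hopper-frame tcp -495.4 -324.6
rot deg [-1.6543e+02 -1.5000e-01 -0.0000e+00]  units [-5.514e+00 -5.000e-03 -0.000e+00]
shift tool mm (target frame) [ -0.5 131.  273.4]  units [-0.006  1.747  3.646] cur frame [-0.004 -0.773 -3.968]
t 0.15 tcp [ 249.8 -517.2  204.5] w 1.002 F [ 0.8  0.6 -0.4]
hopper-frame tcp -495.4 -324.6
rot deg [14.57 -0.    0.1 ]  units [ 0.486 -0.     0.003]
shift tool mm (target frame) [  -0.5 -131.  -273.4]  units [-0.006 -1.747 -3.646] cur frame [-0.004 -0.773 -3.968]
top 30 4294 [ 239. -556.   30.] [ 525. -206.  600.]
top 100 3835 [ 239. -556.  104.] [ 499. -328.  600.]
top 150 3810 [ 239. -556.  151.] [ 499. -329.  600.]
top 200 3748 [ 239. -556.  200.] [ 477. -351.  600.]
top 260 3492 [ 239. -556.  260.] [ 467. -351.  600.]
top 320 3274 [ 239. -528.  321.] [ 315. -351.  600.]
scene 30 764 [ 235. -442.   30.] [ 526. -300.  537.]
scene 100 222 [ 235. -442.  102.] [ 500. -325.  537.]
scene 150 116 [ 235. -442.  151.] [ 499. -327.  537.]
scene 200 77 [ 235. -442.  304.] [ 251. -366.  537.]
scene 260 77 [ 235. -442.  304.] [ 251. -366.  537.]
scene 320 54 [ 235. -442.  321.] [ 251. -366.  537.]
```

```bash
python3 - <<'E'
from h import *
c=load("pics/top0.npz"); P=cloud(c)[c["z_map"]>0]
for y in range(-700,-340,20):
    q=(P[:,1]>y)&(P[:,1]<y+20)&(P[:,2]>60)&(P[:,0]>330)&(P[:,0]<650)&(P[:,2]<700)
    if q.sum(): print(y,q.sum(),P[q].min(0).round(),P[q].max(0).round())
E
```

```text
-700 1081 [ 376. -700.  208.] [ 648. -680.  372.]
-680 1262 [ 379. -680.  118.] [ 650. -660.  375.]
-660 1507 [ 382. -660.  172.] [ 650. -640.  376.]
-640 1442 [ 388. -640.   86.] [ 643. -620.  373.]
-620 1231 [ 393. -620.   95.] [ 588. -600.  370.]
-600 1469 [ 400. -600.  103.] [ 609. -580.  364.]
-580 1143 [ 406. -580.  129.] [ 613. -560.  353.]
-560 944 [ 414. -560.  154.] [ 542. -540.  337.]
-540 1188 [ 425. -540.  123.] [ 571. -520.  312.]
-520 947 [ 443. -520.  147.] [ 566. -500.  275.]
-500 88 [ 522. -500.  172.] [ 549. -486.  237.]
-360 7 [ 474. -353.   60.] [ 496. -340.  159.]
```

>>> play_rows(
  dp=[
    [0,0,0],
    [0,0,0],
    [0,-0.35,0],
    [0,-0.35,0],
    [0,-0.35,0],
    [0,-0.35,-0.2],
    [0,-0.35,-0.4],
    [0,0,-0.4],
    [0,0,-0.4],
    [0,0,-0.4],
  ],
  angular=[
    [0.162,0,0],
    [0.162,0,0],
    [0.162,0,0],
    [0,0,0],
    [0,0,0],
    [0,0,0],
    [0,0,0],
    [0,0,0],
    [0,0,0],
    [0,0,0],
  ],
  hand=[-1,-1,-1,-1,-1,-1,-1,-1,-1,-1],
  grip_force=30,
)

```text
time: 0.98
tool_pos: [355.7, -362.3, 205.5]
orientation: [1.515, 1.571, -1.431]
ft_force: [-0.5, -1.1, -0.6]
gripper_width: 0.998
```

>>> play_rows(
  dp=[
    [0,0,-0.4],
    [0,0,-0.4],
    [0,0,-0.4],
    [0,0,-0.4],
    [0,0,-0.2],
    [0,0,0],
    [0,0,0],
  ],
  angular=[
    [0,0,0],
    [0,0,0],
    [0,0,0],
    [0,0,0],
    [0,0,0],
    [0,0,0],
    [0,0,0],
  ],
  hand=[-1,-1,-1,-1,-1,-1,-1],
)

```text
time: 1.57
tool_pos: [487.1, -336.7, 204.7]
orientation: [-0.62, 1.569, 2.718]
ft_force: [0.4, -0.6, -0.8]
gripper_width: 0.997
```

```bash
python3 - <<'E'
from station import bot,eyes
from h import *
need(bot,[492.6,-335.6,114],-1)
c=eyes.read_camera("wrist"); np.savez("pics/w1.npz",**c); cv2.imwrite("pics/w1.png",c["color"][:,:,::-1])
P=cloud(c); ok=c["z_map"]>0; Z=np.where(ok,P[...,2],-99)
q=(Z>150)&(Z<166)&(np.hypot(P[...,0]-492.6,P[...,1]+335.6)<30); print("rod top wrist",P[q].mean(0).round(1),q.sum(),np.argwhere(q).mean(0)[::-1], P[q].min(0),P[q].max(0))
q=(Z>50)&(Z<60)&(np.hypot(P[...,0]-492.6,P[...,1]+335.6)<45); print("stand wrist",cv2.minAreaRect(P[q][:,:2].astype(np.float32)),q.sum())
E
```

```text
t 1.57 tcp [ 487.1 -336.7  204.7] w 0.997 F [ 0.4 -0.6 -0.8]
hopper-frame tcp -227.5 -193.6
rot deg [0.08 0.08 0.06]  units [0.003 0.003 0.002]
shift tool mm (target frame) [90.7  0.  -5.6]  units [ 1.209  0.    -0.074] cur frame [ 1.209  0.002 -0.076]
rod top wrist [ 491.7 -336.4  158.7] 427 [322.38173302 208.3442623 ] [ 482.89006076 -344.20683839  150.03139738] [ 498.32693907 -329.00753307  162.23429102]
stand wrist ((490.2474365234375, -336.8742370605469), (56.332725524902344, 55.98695373535156), 14.827803611755371) 2642
```

View pics/w1.png

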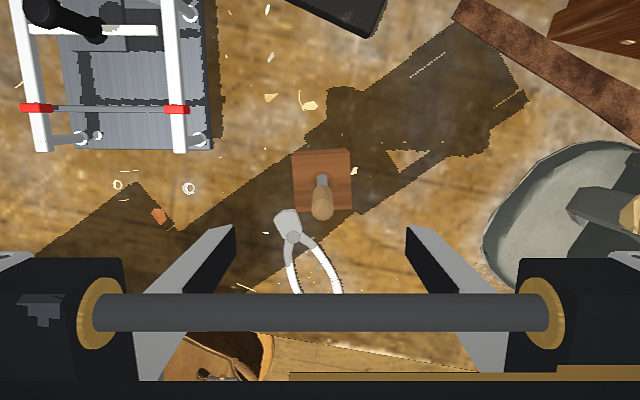

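>>> play_rows(
  dp=[
    [0,0,-0.065],
    [0.3,0,0],
    [0.3,0,0],
    [0.3,0,0],
    [0.3,0,0],
    [0,0,0],
    [0,0,0],
    [0,0,0],
    [0,0,0],
    [0,0,0],
  ],
  angular=[
    [0,0,0],
    [0,0,0],
    [0,0,0],
    [0,0,0],
    [0,0,0],
    [0,0,0],
    [0,0,0],
    [0,0,0],
    [0,0,0],
    [0,0,0],
  ],
  hand=[-1,-1,-1,-1,-1,-1,1,1,1,1],
  grip_force=30,
)

```text
time: 2.45
tool_pos: [493.0, -337.4, 117.6]
orientation: [2.211, 1.567, -0.735]
ft_force: [0.8, 0.1, -0.3]
gripper_width: 0.753
```

```bash
python3 - <<'E'
from station import bot,eyes
from h import *
need(bot,[491.8,-336,114],-1)
E
```

```text
t 2.45 tcp [ 493.  -337.4  117.6] w 0.753 F [ 0.8  0.1 -0.3]
hopper-frame tcp -221.9 -195.4
rot deg [-0.03 -0.13 -0.18]  units [-0.001 -0.004 -0.006]
shift tool mm (target frame) [ 3.6 -1.6  0.9]  units [ 0.048 -0.021  0.012] cur frame [ 0.048 -0.021  0.012]
```

>>> play_rows(
  dp=[
    [0.04,0,0],
    [0,0,0],
    [0,0,0],
    [0,0,0],
    [0,0,0],
    [0,0,0],
    [0,0,0],
    [0,0,0],
    [0,0,0],
    [0,0,0],
  ],
  angular=[
    [0,0,0],
    [0,0,0],
    [0,0,0],
    [0,0,0],
    [0,0,0],
    [0,0,0],
    [0,0,0],
    [0,0,0],
    [0,0,0],
    [0,0,0],
  ],
  hand=[1,1,1,1,1,1,1,1,1,1],
)

```text
time: 3.28
tool_pos: [492.0, -336.2, 112.4]
orientation: [-1.269, 1.571, 2.068]
ft_force: [0.2, 0.0, -0.5]
gripper_width: 0.168
```

>>> play_rows(
  dp=[
    [0,0,0],
    [0,0,0],
    [0,0,0],
  ],
  angular=[
    [0,0,0],
    [0,0,0],
    [0,0,0],
  ],
  hand=[1,1,1],
)

```text
time: 3.53
tool_pos: [492.0, -336.2, 112.4]
orientation: [-1.438, 1.571, 1.899]
ft_force: [-0.9, 0.1, 0.7]
gripper_width: 0.17
```

```bash
python3 - <<'E'
from station import bot,eyes
from h import *
need(bot,[491.8,-336,114],-1)
E
```

```text
t 3.53 tcp [ 492.  -336.2  112.4] w 0.17 F [-0.9  0.1  0.7]
hopper-frame tcp -222.6 -194.1
rot deg [-0.01  0.    0.  ]  units [-0.  0.  0.]
shift tool mm (target frame) [-1.6 -0.2  0.1]  units [-0.021 -0.003  0.002] cur frame [-0.021 -0.003  0.002]
```

>>> play_rows(
  dp=[
    [-0.15,0,0],
    [-0.35,0,0],
    [-0.35,0,0],
    [-0.35,0,0],
    [-0.35,0,0],
    [-0.3,0,0],
    [0,0,0],
  ],
  angular=[
    [0,0,0],
    [0,0,0],
    [0,0,0],
    [0,0,0],
    [0,0,0],
    [0,0,0],
    [0,0,0],
  ],
  hand=[1,1,1,1,1,1,1],
)

```text
time: 4.12
tool_pos: [494.6, -338.6, 258.5]
orientation: [2.205, 1.559, -0.741]
ft_force: [-0.2, -0.2, 0.4]
gripper_width: 0.165
```

>>> play_rows(
  dp=[
    [0,-0.29,-0.31],
    [0,-0.29,-0.31],
    [0,-0.29,-0.31],
    [0,-0.29,-0.31],
    [0,-0.29,-0.31],
    [0,-0.29,-0.31],
    [0,-0.29,-0.31],
    [0,-0.29,-0.31],
    [0,-0.29,-0.31],
    [0,-0.29,-0.31],
  ],
  angular=[
    [0,0,0],
    [0,0,0],
    [0,0,0],
    [0,0,0],
    [0,0,0],
    [0,0,0],
    [0,0,0],
    [0,0,0],
    [0,0,0],
    [0,0,0],
  ],
  hand=[1,1,1,1,1,1,1,1,1,1],
)

```text
time: 4.95
tool_pos: [677.9, -76.2, 249.9]
orientation: [-0.398, 1.569, 2.939]
ft_force: [1.0, 0.0, -1.0]
gripper_width: 0.165
```

>>> play_rows(
  dp=[
    [0,0,0],
    [0,0,0],
    [0,0,0],
  ],
  angular=[
    [0,0,0],
    [0,0,0],
    [0,0,0],
  ],
  hand=[1,1,1],
)

```text
time: 5.2
tool_pos: [677.1, -77.9, 250.0]
orientation: [-0.09, 1.569, -3.037]
ft_force: [-0.5, -0.7, -0.7]
gripper_width: 0.167
```

```bash
python3 - <<'E'
from station import bot,eyes
from h import *
t=HC+HX*9+HY*21.5; t[2]=170
need(bot,t,-1)
for n in("wrist","top","scene"):
    c=eyes.read_camera(n); np.savez(f"pics/{n}2.npz",**c); cv2.imwrite(f"pics/{n}2.png",c["color"][:,:,::-1])
s=load("pics/scene2.npz")
cv2.imwrite("pics/scene2c.png",cv2.resize(s["color"][80:260,230:430,::-1],None,fx=3,fy=3,interpolation=cv2.INTER_CUBIC))
E
```

```text
t 5.2 tcp [677.1 -77.9 250. ] w 0.167 F [-0.5 -0.7 -0.7]
hopper-frame tcp 9.1 23.3
rot deg [0.   0.12 0.01]  units [0.    0.004 0.   ]
shift tool mm (target frame) [80.   1.8  0.1]  units [1.067 0.024 0.002] cur frame [ 1.067  0.025 -0.   ]
```

View pics/wrist2.png

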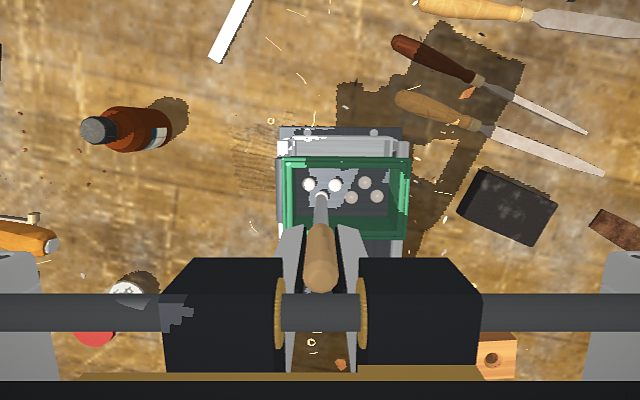

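View pics/scene2c.png

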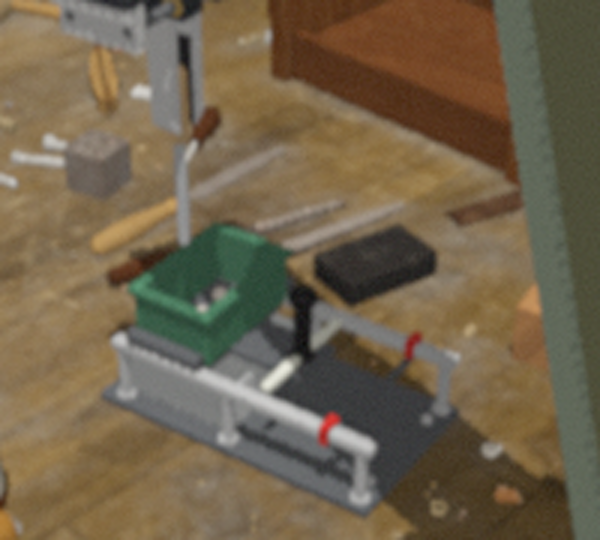

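The rod hangs upright in the jaws, with its tip at about (322,196) in the wrist view, over the hopper with the balls beneath. I'll check the tip position and where the balls are in this view.

```bash
python3 - <<'E'
from h import *
c=load("pics/wrist2.npz"); P=cloud(c); ok=c["z_map"]>0; Z=np.where(ok,P[...,2],-99)
h=np.stack([(P-HC)@HX,(P-HC)@HY,P[...,2]],-1)
for z in range(140,230,10):
    q=(Z>z)&(Z<z+10)&(np.hypot(P[...,0]-677,P[...,1]+77.9)<20); 
    if q.sum(): print(z,q.sum(),h[q].mean(0).round(1))
print(np.argwhere(q).mean(0))
hsv=cv2.cvtColor(c["color"],cv2.COLOR_RGB2HSV); V=hsv[...,2]; S=hsv[...,1]
print(proj(c,HC+[0,0,78]))
m=((V>150)&(S<60)&(Z>66)&(Z<82)&(abs(h[...,0])<31)&(abs(h[...,1])<51)).astype(np.uint8)
n,l,st,ce=cv2.connectedComponentsWithStats(m)
for i in range(1,n):
    if st[i,4]>15: 
        p=onz(c,*ce[i],75); print("ball",st[i,4],ce[i].round(),((p-HC)@HX).round(1),((p-HC)@HY).round(1))
q=(Z>108)&(Z<122)&(abs(h[...,0])<55)&(abs(h[...,1])<75); print("rim",h[q].min(0).round(1),h[q].max(0).round(1))
E
```

```text
150 27 [ 11.1  23.8 155.5]
160 32 [ 11.  24. 165.]
170 40 [ 10.9  23.3 175. ]
180 44 [ 11.   24.1 185.4]
190 46 [ 11.   23.6 195.2]
200 52 [ 11.2  24.1 204.9]
210 64 [ 11.1  23.7 215. ]
220 67 [ 11.2  23.8 224.9]
[220.73134328 320.67164179]
(np.float64(343.2479863374578), np.float64(189.6573251414094))
ball 125 [365. 182.] 7.3 -22.5
ball 127 [309. 184.] 5.5 36.4
ball 131 [335. 185.] 4.6 8.6
ball 45 [322. 194.] -5.4 22.7
ball 122 [351. 197.] -8.4 -8.5
ball 121 [377. 196.] -7.1 -35.7
rim [-41.6 -59.8 108. ] [ 38.5  60.6 117.9]
```

>>> play_rows(
  dp=[
    [0,0.02,0],
    [0.25,0,0],
    [0.25,0,0],
    [0.2,0,0],
    [0.12,0,0],
    [0.1,0,0],
    [0.07,0,0],
    [0.05,0,0],
    [0,0,0],
    [0,0,0],
  ],
  angular=[
    [0,0,0],
    [0,0,0],
    [0,0,0],
    [0,0,0],
    [0,0,0],
    [0,0,0],
    [0,0,0],
    [0,0,0],
    [0,0,0],
    [0,0,0],
  ],
  hand=[1,1,1,1,1,1,1,1,1,1],
)

```text
time: 6.18
tool_pos: [678.5, -79.4, 173.8]
orientation: [2.725, 1.57, -0.222]
ft_force: [0.4, -0.1, -0.1]
gripper_width: 0.16
```

```bash
python3 - <<'E'
from station import bot,eyes
from h import *
t=HC+HX*9+HY*21.5; t[2]=170
need(bot,t,-1)
E
```

```text
t 6.18 tcp [678.5 -79.4 173.8] w 0.16 F [ 0.4 -0.1 -0.1]
hopper-frame tcp 10.2 21.7
rot deg [-0.01 -0.05 -0.02]  units [-0.    -0.002 -0.001]
shift tool mm (target frame) [3.8 0.2 1.2]  units [0.051 0.002 0.017] cur frame [0.051 0.002 0.017]
```

>>> play_rows(
  dp=[
    [0.045,0,0],
    [0,0.11,0.03],
    [0,0.11,0.03],
    [0,0.11,0.03],
    [0,0.11,0.03],
    [0,0.11,0.03],
    [0,0.11,0.03],
    [0,0,0],
    [0,0,0],
  ],
  angular=[
    [0,0,0],
    [0,0,0],
    [0,0,0],
    [0,0,0],
    [0,0,0],
    [0,0,0],
    [0,0,0],
    [0,0,0],
    [0,0,0],
  ],
  hand=[1,1,1,1,1,1,1,1,1],
)

```text
time: 6.93
tool_pos: [674.4, -131.7, 169.8]
orientation: [1.3, 1.57, -1.647]
ft_force: [-1.2, -0.4, 0.3]
gripper_width: 0.166
```

```bash
python3 - <<'E'
from station import bot,eyes
from h import *
t=HC+HX*6+HY*28; t[2]=170
need(bot,t,-1)
c=eyes.read_camera("wrist"); cv2.imwrite("pics/w3.png",cv2.resize(c["color"][120:270,250:440,::-1],None,fx=4,fy=4))
E
```

```text
t 6.93 tcp [ 674.4 -131.7  169.8] w 0.166 F [-1.2 -0.4  0.3]
hopper-frame tcp -4.0 -28.9
rot deg [-0.06  0.02 -0.06]  units [-0.002  0.001 -0.002]
shift tool mm (target frame) [ -0.2 -56.9 -10. ]  units [-0.003 -0.759 -0.133] cur frame [-0.003 -0.759 -0.132]
```

View pics/w3.png

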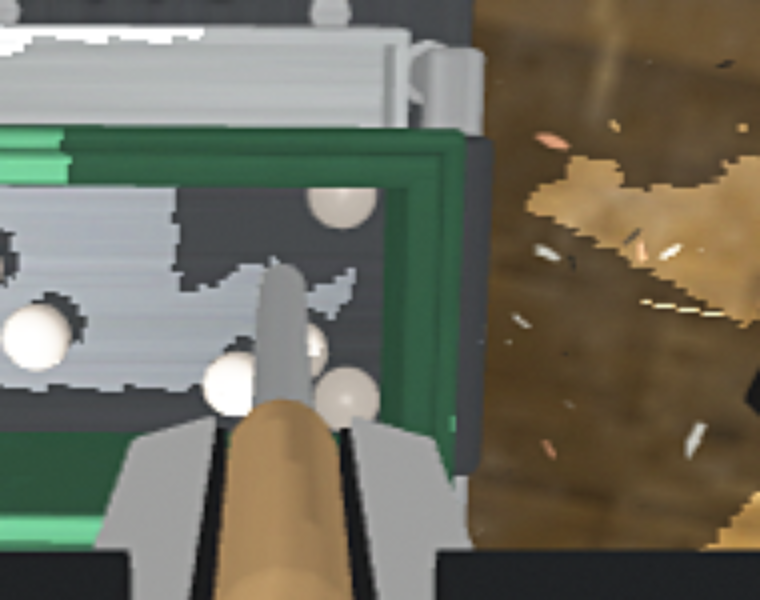

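The rod tip at about (283,265) in the crop is deep among the balls, and the balls have been pushed aside. I'll continue the strokes.

>>> play_rows(
  dp=[
    [0,-0.126,-0.022],
    [0,-0.126,-0.022],
    [0,-0.126,-0.022],
    [0,-0.126,-0.022],
    [0,-0.126,-0.022],
    [0,-0.126,-0.022],
    [0,0,0],
    [0,0,0],
  ],
  angular=[
    [0,0,0],
    [0,0,0],
    [0,0,0],
    [0,0,0],
    [0,0,0],
    [0,0,0],
    [0,0,0],
    [0,0,0],
  ],
  hand=[1,1,1,1,1,1,1,1],
)

```text
time: 7.65
tool_pos: [673.2, -71.9, 169.9]
orientation: [1.488, 1.57, -1.457]
ft_force: [-0.3, -0.5, 0.4]
gripper_width: 0.164
```

>>> play_rows(
  dp=[
    [0,0.124,0.028],
    [0,0.124,0.028],
    [0,0.124,0.028],
    [0,0.124,0.028],
    [0,0.124,0.028],
    [0,0.124,0.028],
    [0,0,0],
    [0,0,0],
  ],
  angular=[
    [0,0,0],
    [0,0,0],
    [0,0,0],
    [0,0,0],
    [0,0,0],
    [0,0,0],
    [0,0,0],
    [0,0,0],
  ],
  hand=[1,1,1,1,1,1,1,1],
)

```text
time: 8.32
tool_pos: [671.6, -131.1, 169.7]
orientation: [-1.627, 1.57, 1.708]
ft_force: [0.7, -0.6, -0.3]
gripper_width: 0.161
```

```bash
python3 - <<'E'
from station import bot,eyes
from h import *
t=HC+HX*6+HY*28; t[2]=170
need(bot,t,-1)
c=eyes.read_camera("wrist"); cv2.imwrite("pics/w4.png",cv2.resize(c["color"][120:270,250:440,::-1],None,fx=4,fy=4))
E
```

```text
t 8.32 tcp [ 671.6 -131.1  169.7] w 0.161 F [ 0.7 -0.6 -0.3]
hopper-frame tcp -6.6 -27.7
rot deg [-0.1  -0.    0.02]  units [-0.003 -0.     0.001]
shift tool mm (target frame) [ -0.3 -55.7 -12.6]  units [-0.004 -0.743 -0.168] cur frame [-0.003 -0.743 -0.167]
```

View pics/w4.png

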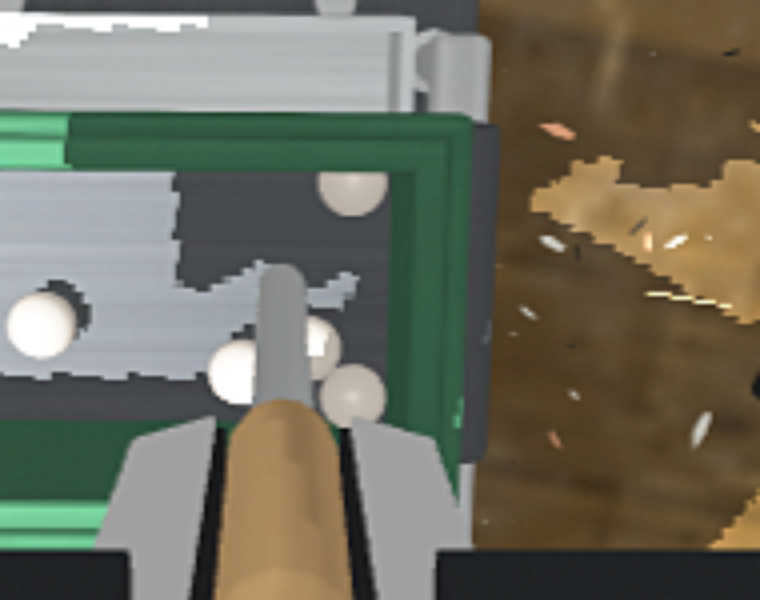

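>>> play_rows(
  dp=[
    [0,-0.124,0.03],
    [0,-0.124,0],
    [0,-0.124,0],
    [0,-0.124,0],
    [0,-0.124,0],
    [0,-0.124,0],
    [0,0,-0.1],
    [0,0,-0.13],
    [0,0,0],
  ],
  angular=[
    [0,0,0],
    [0,0,0],
    [0,0,0],
    [0,0,0],
    [0,0,0],
    [0,0,0],
    [0,0,0],
    [0,0,0],
    [0,0,0],
  ],
  hand=[1,1,1,1,1,1,1,1,1],
)

```text
time: 9.12
tool_pos: [677.3, -71.7, 170.1]
orientation: [2.883, 1.569, -0.062]
ft_force: [0.2, 0.2, -0.4]
gripper_width: 0.165
```

```bash
python3 - <<'E'
from station import bot,eyes
from h import *
t=HC+HX*9-HY*28; t[2]=170
need(bot,t,-1)
c=eyes.read_camera("wrist"); cv2.imwrite("pics/w5.png",cv2.resize(c["color"][120:270,250:440,::-1],None,fx=4,fy=4))
E
```

```text
t 9.12 tcp [677.3 -71.7 170.1] w 0.165 F [ 0.2  0.2 -0.4]
hopper-frame tcp 10.5 29.4
rot deg [ 0.05 -0.11 -0.03]  units [ 0.002 -0.004 -0.001]
shift tool mm (target frame) [ 0.1 57.4  1.5]  units [0.001 0.765 0.02 ] cur frame [0.001 0.765 0.02 ]
```

View pics/w5.png

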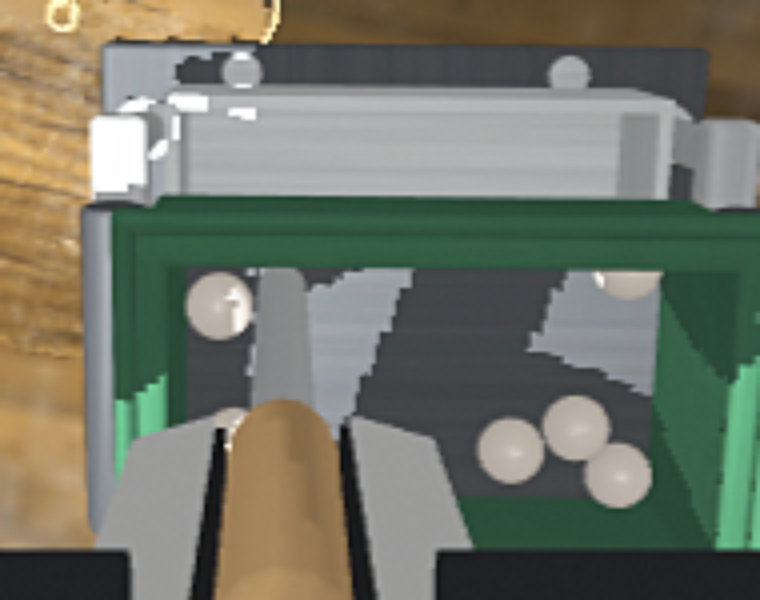

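>>> play_rows(
  dp=[
    [0,0.126,0.02],
    [0,0.126,0],
    [0,0.126,0],
    [0,0.126,0],
    [0,0.126,0],
    [0,0.126,0],
    [0,0,0.1],
    [0,0,0.1],
    [0,0,0],
  ],
  angular=[
    [0,0,0],
    [0,0,0],
    [0,0,0],
    [0,0,0],
    [0,0,0],
    [0,0,0],
    [0,0,0],
    [0,0,0],
    [0,0,0],
  ],
  hand=[1,1,1,1,1,1,1,1,1],
)

```text
time: 9.92
tool_pos: [668.7, -131.4, 169.6]
orientation: [-0.514, 1.569, 2.822]
ft_force: [-0.2, 0.1, -0.5]
gripper_width: 0.163
```

>>> play_rows(
  dp=[
    [0,-0.126,0],
    [0,-0.126,0],
    [0,-0.126,0],
    [0,-0.126,0],
    [0,-0.126,0],
    [0,-0.12,0],
    [0,0,0],
    [0,0,0],
  ],
  angular=[
    [0,0,0],
    [0,0,0],
    [0,0,0],
    [0,0,0],
    [0,0,0],
    [0,0,0],
    [0,0,0],
    [0,0,0],
  ],
  hand=[1,1,1,1,1,1,1,1],
)

```text
time: 10.58
tool_pos: [659.5, -75.1, 169.9]
orientation: [1.711, 1.57, -1.234]
ft_force: [0.0, -0.4, -0.1]
gripper_width: 0.17
```

```bash
python3 - <<'E'
from station import bot,eyes
from h import *
t=HC+HX*5-HY*28; t[2]=170
need(bot,t,-1)
c=eyes.read_camera("wrist"); cv2.imwrite("pics/w6.png",cv2.resize(c["color"][120:270,250:440,::-1],None,fx=4,fy=4))
E
```

```text
t 10.58 tcp [659.5 -75.1 169.9] w 0.17 F [ 0.  -0.4 -0.1]
hopper-frame tcp -7.6 29.5
rot deg [ 0.07 -0.   -0.02]  units [ 0.002 -0.    -0.001]
shift tool mm (target frame) [ -0.1  57.5 -12.6]  units [-0.001  0.767 -0.168] cur frame [-0.001  0.767 -0.167]
```

View pics/w6.png

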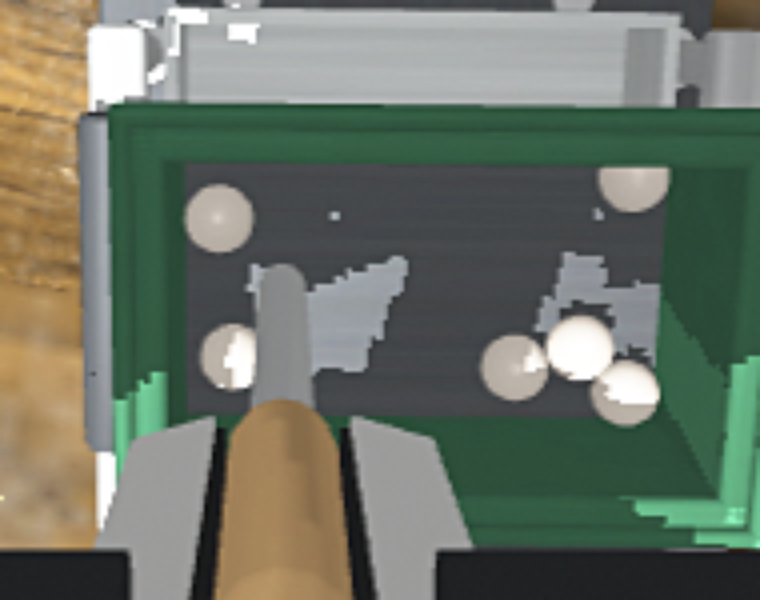

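>>> play_rows(
  dp=[
    [0,0.128,-0.028],
    [0,0.128,-0.028],
    [0,0.128,-0.028],
    [0,0.128,-0.028],
    [0,0.128,-0.028],
    [0,0.128,-0.028],
    [0,0,0],
    [0,0,0],
  ],
  angular=[
    [0,0,0],
    [0,0,0],
    [0,0,0],
    [0,0,0],
    [0,0,0],
    [0,0,0],
    [0,0,0],
    [0,0,0],
  ],
  hand=[1,1,1,1,1,1,1,1],
)

```text
time: 11.3
tool_pos: [683.1, -131.0, 169.6]
orientation: [-1.073, 1.57, 2.263]
ft_force: [0.2, 0.3, -0.3]
gripper_width: 0.165
```

```bash
python3 - <<'E'
from station import bot,eyes
from h import *
t=HC+HX*5-HY*28; t[2]=170
need(bot,t,-1)
c=eyes.read_camera("wrist"); np.savez("pics/w7.npz",**c)
cv2.imwrite("pics/w7.png",cv2.resize(c["color"][120:270,230:420,::-1],None,fx=4,fy=4))
P=cloud(c); ok=c["z_map"]>0; Z=np.where(ok,P[...,2],-99)
h=np.stack([(P-HC)@HX,(P-HC)@HY,P[...,2]],-1)
hsv=cv2.cvtColor(c["color"],cv2.COLOR_RGB2HSV); V=hsv[...,2]; S=hsv[...,1]
m=((V>140)&(S<60)&(Z>69)&(Z<84)&(abs(h[...,0])<31)&(abs(h[...,1])<51)).astype(np.uint8)
n,l,st,ce=cv2.connectedComponentsWithStats(m)
for i in range(1,n):
    if st[i,4]>25: 
        p=onz(c,*ce[i],75); print("ball",st[i,4],((p-HC)@HX).round(1),((p-HC)@HY).round(1))
E
```

```text
t 11.3 tcp [ 683.1 -131.   169.6] w 0.165 F [ 0.2  0.3 -0.3]
hopper-frame tcp 4.7 -29.9
rot deg [-0.09  0.01  0.02]  units [-0.003  0.     0.001]
shift tool mm (target frame) [-0.4 -1.9 -0.3]  units [-0.006 -0.025 -0.004] cur frame [-0.006 -0.025 -0.004]
ball 100 17.8 -41.1
ball 220 12.6 42.4
ball 210 -16.5 39.7
ball 51 -15.6 -38.8
ball 83 -15.8 -17.9
```

View pics/w7.png

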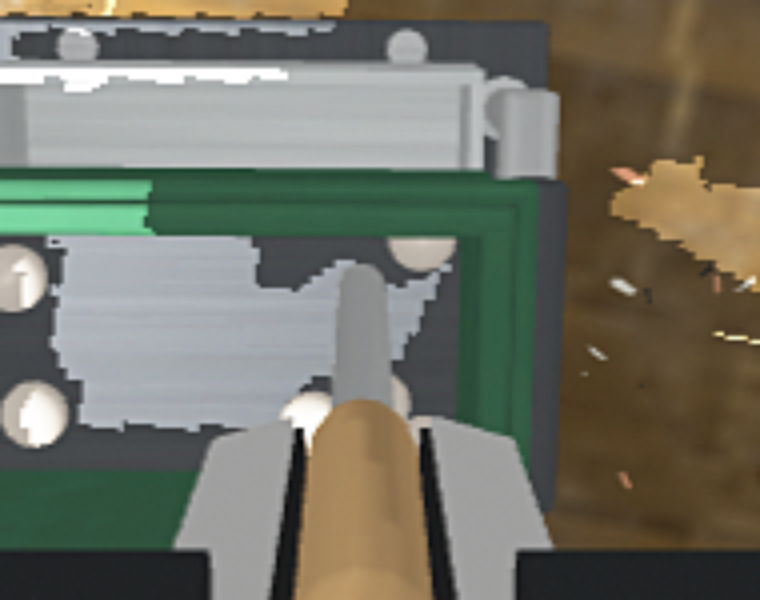

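>>> play_rows(
  dp=[
    [-0.18,0,0],
    [-0.3,0,0],
    [-0.35,0,0],
    [-0.3,0,0],
    [0,0.1,0.15],
    [0,0.2,0.3],
    [0,0.2,0.3],
    [0,0.2,0.3],
    [0,0.25,0.3],
    [0,0.25,0.3],
  ],
  angular=[
    [0,0,0],
    [0,0,0],
    [0,0,0],
    [0,0,0],
    [0,0,0],
    [0,0,0],
    [0,0,0],
    [0,0,0],
    [0,0,0],
    [0,0,0],
  ],
  hand=[1,1,1,1,1,1,1,1,1,1],
)

```text
time: 12.18
tool_pos: [576.9, -242.7, 253.8]
orientation: [-0.461, 1.569, 2.877]
ft_force: [0.2, 0.0, -0.5]
gripper_width: 0.163
```

>>> play_rows(
  dp=[
    [0,0.25,0.3],
    [0,0.25,0.3],
    [0,0.2,0.3],
    [0,0.2,0.3],
    [0,0.09,0.18],
    [0,0,0],
    [0,0,0],
    [0,0,0],
  ],
  angular=[
    [0,0,0],
    [0,0,0],
    [0,0,0],
    [0,0,0],
    [0,0,0],
    [0,0,0],
    [0,0,0],
    [0,0,0],
  ],
  hand=[1,1,1,1,1,1,1,1],
)

```text
time: 12.85
tool_pos: [491.9, -334.6, 254.3]
orientation: [-1.779, 1.57, 1.558]
ft_force: [-0.9, 0.6, -0.2]
gripper_width: 0.166
```

```bash
python3 - <<'E'
from station import bot,eyes
from h import *
need(bot,[492,-336.2,112.4],-1)
c=eyes.read_camera("wrist"); np.savez("pics/w8.npz",**c); cv2.imwrite("pics/w8.png",c["color"][:,:,::-1])
s,p,R=state(bot)
P=cloud(c); ok=c["z_map"]>0; Z=np.where(ok,P[...,2],-99)
for z in range(140,230,20):
    q=(Z>z)&(Z<z+10)&(np.hypot(P[...,0]-p[0],P[...,1]-p[1])<20); 
    if q.sum(): print(z,q.sum(),P[q].mean(0).round(1),(P[q].mean(0)-p).round(1))
q=(Z>50)&(Z<60)&(np.hypot(P[...,0]-492.6,P[...,1]+335.6)<45); print("stand wrist",cv2.minAreaRect(P[q][:,:2].astype(np.float32)),q.sum())
E
```

```text
t 12.85 tcp [ 491.9 -334.6  254.3] w 0.166 F [-0.9  0.6 -0.2]
hopper-frame tcp -222.4 -192.4
rot deg [ 0.01 -0.01  0.04]  units [ 0.    -0.     0.001]
shift tool mm (target frame) [141.9   1.6   0.3]  units [1.891 0.021 0.004] cur frame [1.891 0.023 0.004]
160 38 [ 500.2 -332.   165.6] [  7.9   2.3 -88.7]
180 48 [ 499.2 -332.2  185.1] [  6.9   2.1 -69.2]
200 61 [ 498.1 -332.8  204.8] [  5.8   1.6 -49.5]
220 77 [ 497.  -332.8  225. ] [  4.7   1.6 -29.3]
stand wrist ((490.1822509765625, -336.88848876953125), (56.28599166870117, 56.0364990234375), 14.932660102844238) 2121
```

View pics/w8.png

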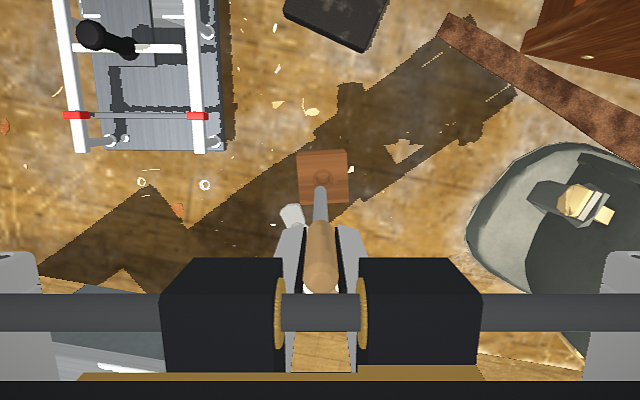

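The rod has tipped about 3° about the jaw axis, tip away from me. In the wrist view the tip is at (320,190) and the stand hole at about (322,177). I'll tilt the tool back to stand the rod upright before inserting it.

>>> play_rows(
  dp=[
    [0,0,0],
    [0,0,0],
  ],
  angular=[
    [0,-0.105,0],
    [0,0,0],
  ],
  hand=[1,1],
)

```text
time: 13.07
tool_pos: [493.6, -334.0, 254.2]
orientation: [-0.007, 1.515, -2.95]
ft_force: [0.4, 0.1, 0.2]
gripper_width: 0.164
```

```bash
cat > rodchk.py <<'E'
from station import bot,eyes
from h import *
import sys
zt=float(sys.argv[1])
s,p,R=state(bot)
c=eyes.read_camera("wrist"); P=cloud(c); ok=c["z_map"]>0; Z=np.where(ok,P[...,2],-99)
zs=[];h=[]
for z in np.arange(p[2]-95,p[2]-25,8):
    q=(Z>z)&(Z<z+8)&(np.hypot(P[...,0]-p[0],P[...,1]-p[1])<20)
    if q.sum()>10: m=P[q].mean(0); zs.append(m[2]); h.append([(m-p)@HX,(m-p)@HY])
h=np.array(h); k=np.polyfit(zs,h,1); print("tilt mrad (HX,HY) of tip dir",(-k[0]*1000).round(1)); print(np.c_[zs,h].round(1).tolist())
G=p-18.8*R[:,0]; td=np.array([0,0,-1])-k[0][0]*HX-k[0][1]*HY   # tip direction
tip=G+122*td; print("tip est",tip.round(1),"tcp",p.round(1),"F",np.round(s["ft_force"],1))
d=np.array([492.0,-336.2,zt])-tip; print("shift tool units (cur frame)",(R.T@d/75).round(3))
E
python3 rodchk.py 70
```

```text
tilt mrad (HX,HY) of tip dir [0.3 0.7]
[[163.3, 3.7, 0.6], [171.1, 3.4, 1.1], [179.4, 3.8, 0.7], [187.1, 3.7, 1.1], [195.2, 3.7, 0.6], [203.3, 3.6, 0.4], [211.4, 3.5, 1.0], [219.3, 3.7, 0.8], [227.3, 3.6, 0.8]]
tip est [ 494.6 -333.7  151. ] tcp [ 493.6 -334.   254.2] F [0.4 0.1 0.2]
shift tool units (cur frame) [ 1.081  0.026 -0.019]
```

>>> play_rows(
  dp=[
    [0.25,0.01,0],
    [0.3,0.01,0],
    [0.3,0,0],
    [0.23,0,-0.02],
    [0,0,0],
    [0,0,0],
  ],
  angular=[
    [0,0,0],
    [0,0,0],
    [0,0,0],
    [0,0,0],
    [0,0,0],
    [0,0,0],
  ],
  hand=[1,1,1,1,1,1],
)

```text
time: 13.62
tool_pos: [489.0, -336.4, 172.6]
orientation: [-0.041, 1.515, -2.986]
ft_force: [0.7, 0.0, 0.9]
gripper_width: 0.166
```

```bash
python3 rodchk.py 12; python3 - <<'E'
from station import bot,eyes
from h import *
c=eyes.read_camera("wrist"); cv2.imwrite("pics/w9.png",cv2.resize(c["color"][120:270,230:420,::-1],None,fx=4,fy=4))
c=eyes.read_camera("top"); np.savez("pics/top9.npz",**c)
c=eyes.read_camera("scene"); cv2.imwrite("pics/s9.png",cv2.resize(c["color"][100:230,340:480,::-1],None,fx=4,fy=4))
E
```

```text
tilt mrad (HX,HY) of tip dir [-1.9  2. ]
[[81.5, 3.4, 0.7], [89.4, 3.6, 1.0], [97.2, 3.6, 1.1], [105.5, 3.7, 1.3], [113.5, 3.6, 0.9], [121.4, 3.6, 0.7], [129.6, 3.5, 0.9], [137.4, 3.7, 0.9], [145.7, 3.6, 0.8]]
tip est [ 489.8 -336.    69.4] tcp [ 489.  -336.4  172.6] F [0.7 0.  0.9]
shift tool units (cur frame) [ 0.762  0.01  -0.072]
```

View pics/w9.png

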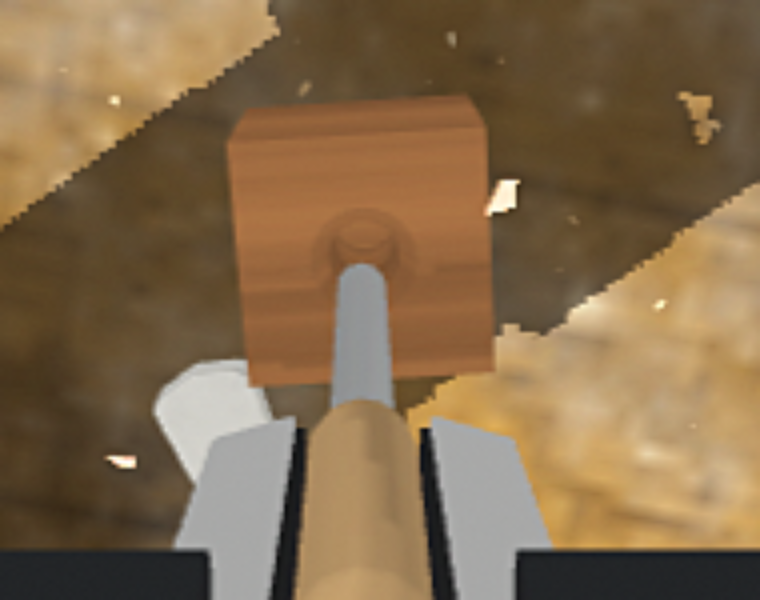

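View pics/s9.png

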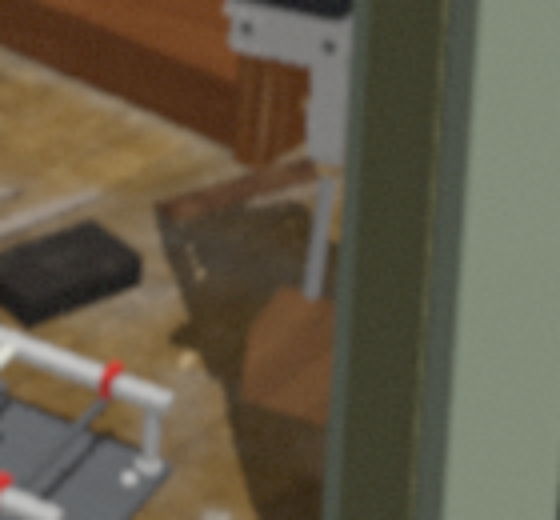

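```bash
python3 - <<'E'
from station import bot,eyes
from h import *
s,p,R=state(bot)
c=eyes.read_camera("wrist"); P=cloud(c); ok=c["z_map"]>0; Z=np.where(ok,P[...,2],-99)
q=(Z>50)&(Z<60)&(np.hypot(P[...,0]-492.6,P[...,1]+335.6)<45); r=cv2.minAreaRect(P[q][:,:2].astype(np.float32)); print("stand wrist",r,q.sum())
hsv=cv2.cvtColor(c["color"],cv2.COLOR_RGB2HSV)
m=(hsv[...,1]<70)&(Z>66)&(Z<100)&(np.hypot(P[...,0]-492,P[...,1]+336)<20)
v,u=np.nonzero(m); print("rod px rows",v.min(),v.max()); 
for vv in range(v.min(),v.min()+8): print(vv,u[v==vv].min(),u[v==vv].max(),Z[vv,u[v==vv]].mean().round(1))
# far upper edge of the tip = axis + 5*HX at tip height
uu=u[v==v.min()].mean(); t=onz(c,uu,v.min(),69.4); print("far edge of tip",t.round(1),"axis approx",(t-5*HX).round(1)); print("tcp",p.round(1))
E
```

```text
stand wrist ((490.33197021484375, -336.7149353027344), (56.39394760131836, 56.08385467529297), 14.654711723327637) 3343
rod px rows 186 197
186 318 322 78.2
187 317 323 81.0
188 316 324 83.6
189 315 325 84.8
190 315 325 88.6
191 315 325 91.2
192 315 326 93.8
193 315 326 96.5
far edge of tip [ 492.9 -337.    69.4] axis approx [ 488.  -338.    69.4]
tcp [ 490.5 -338.1  175.7]
```

>>> play_rows(
  dp=[
    [0,0,-0.02],
    [0.1,0,-0.006],
    [0.1,0,-0.006],
    [0.1,0,-0.006],
    [0.1,0,-0.006],
    [0,0,0],
  ],
  angular=[
    [0,0,0],
    [0,0,0],
    [0,0,0],
    [0,0,0],
    [0,0,0],
    [0,0,0],
  ],
  hand=[1,1,1,1,1,1],
)

```text
time: 14.37
tool_pos: [489.5, -335.8, 140.5]
orientation: [-0.07, 1.513, -3.016]
ft_force: [-0.0, 0.0, -1.1]
gripper_width: 0.168
```

```bash
python3 rodchk.py 11; python3 - <<'E'
from station import bot,eyes
from h import *
c=eyes.read_camera("wrist"); cv2.imwrite("pics/w10.png",cv2.resize(c["color"][120:270,230:420,::-1],None,fx=4,fy=4))
E
```

```text
tilt mrad (HX,HY) of tip dir [-22.2 -22.8]
[[51.7, 1.8, -2.0], [55.6, 2.2, 0.4], [65.3, 3.6, 1.3], [73.1, 3.5, 1.3], [81.5, 3.6, 1.0], [89.4, 3.5, 0.9], [97.5, 3.4, 0.9], [105.6, 3.6, 1.1], [113.4, 3.5, 0.7]]
tip est [ 488.4 -338.9   37.2] tcp [ 489.5 -335.8  140.5] F [-0.   0.  -1.1]
shift tool units (cur frame) [ 0.346 -0.025 -0.074]
```

View pics/w10.png

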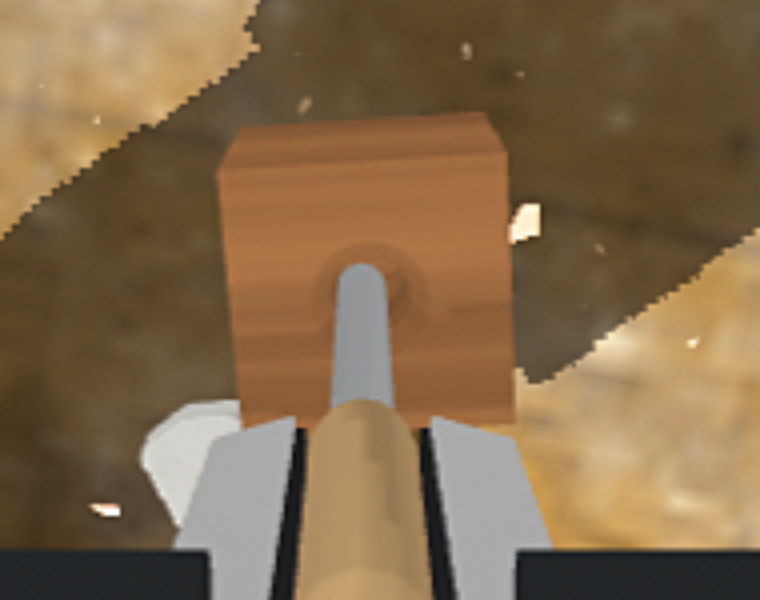

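The rod tip is in the hole (rod at column 362, hole at about 370 in the crop). I'll nudge it right and lower it.

>>> play_rows(
  dp=[
    [0,0.015,0],
    [0.1,0,-0.006],
    [0.1,0,-0.006],
    [0.07,0,-0.004],
    [0.04,0,-0.002],
    [0.03,0,-0.002],
    [0,0,0],
  ],
  angular=[
    [0,0,0],
    [0,0,0],
    [0,0,0],
    [0,0,0],
    [0,0,0],
    [0,0,0],
    [0,0,0],
  ],
  hand=[1,1,1,1,1,1,1],
)

```text
time: 15.05
tool_pos: [490.9, -337.8, 117.0]
orientation: [-0.021, 1.515, -2.967]
ft_force: [-0.1, 0.9, -0.3]
gripper_width: 0.167
```

```bash
python3 rodchk.py 10; python3 - <<'E'
from station import bot,eyes
from h import *
c=eyes.read_camera("wrist"); cv2.imwrite("pics/w11.png",cv2.resize(c["color"][120:270,230:420,::-1],None,fx=4,fy=4))
E
```

```text
tilt mrad (HX,HY) of tip dir [-140.   16.]
[[27.1, -4.7, 1.0], [34.6, -4.0, 2.4], [42.2, -0.6, 1.7], [52.1, 0.9, 1.4], [55.6, 3.0, -0.5], [65.8, 3.6, 0.6], [74.1, 3.5, 0.9], [82.1, 3.6, 0.8], [90.2, 3.5, 0.8]]
tip est [ 474.8 -339.    13.8] tcp [ 490.9 -337.8  117. ] F [-0.1  0.9 -0.3]
shift tool units (cur frame) [ 0.037  0.008 -0.235]
```

View pics/w11.png

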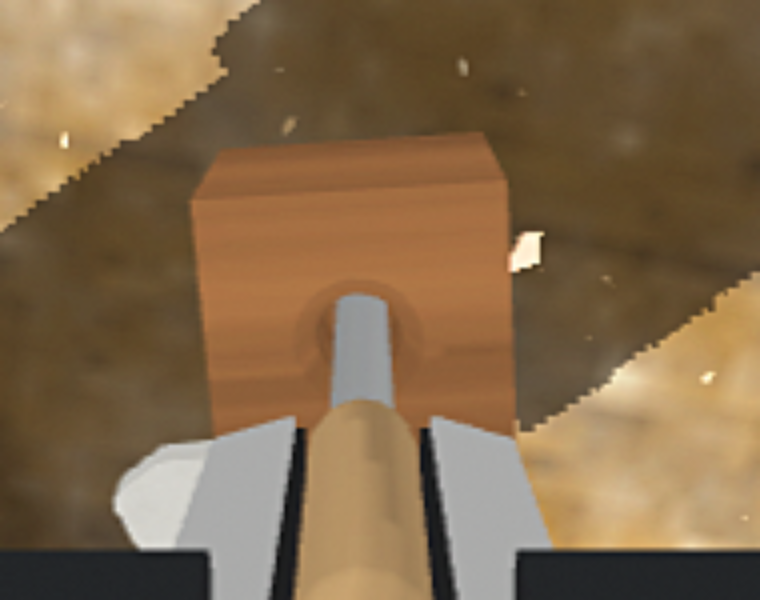

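>>> play_rows(
  dp=[
    [0.025,0,-0.002],
    [0,0,0],
    [0,0,0],
    [0,0,0],
    [0,0,0],
    [0,0,0],
    [0,0,0],
    [0,0,0],
    [0,0,0],
    [0,0,0],
  ],
  angular=[
    [0,0,0],
    [0,0,0],
    [0,0,0],
    [0,0,0],
    [0,0,0],
    [0,0,0],
    [0,0,0],
    [0,0,0],
    [0,0,0],
    [0,0,0],
  ],
  hand=[1,1,-1,-1,-1,-1,-1,-1,-1,-1],
)

```text
time: 15.98
tool_pos: [491.3, -338.2, 116.1]
orientation: [0.001, 1.516, -2.945]
ft_force: [-1.2, -0.1, 0.3]
gripper_width: 0.699
```

>>> play_rows(
  dp=[
    [0,0,0],
    [0,0,0],
    [0,0,0],
    [0,0,0],
    [0,0,0],
    [0,0,0],
  ],
  angular=[
    [0,0,0],
    [0,0,0],
    [0,0,0],
    [0,0,0],
    [0,0,0],
    [0,0,0],
  ],
  hand=[-1,-1,-1,-1,-1,-1],
)

```text
time: 16.48
tool_pos: [491.3, -338.1, 116.0]
orientation: [-0.001, 1.516, -2.947]
ft_force: [-0.4, -0.6, 0.0]
gripper_width: 0.999
```

```bash
python3 - <<'E'
from station import bot,eyes
from h import *
need(bot,[492,-336.2,215],-1)
c=eyes.read_camera("wrist"); cv2.imwrite("pics/w12.png",c["color"][:,:,::-1])
E
```

```text
t 16.48 tcp [ 491.3 -338.1  116. ] w 0.999 F [-0.4 -0.6  0. ]
hopper-frame tcp -223.7 -195.8
rot deg [-0.01  3.15  0.  ]  units [-0.     0.105  0.   ]
shift tool mm (target frame) [-99.   -1.8  -1. ]  units [-1.32  -0.023 -0.014] cur frame [-1.318 -0.023  0.059]
```

View pics/w12.png

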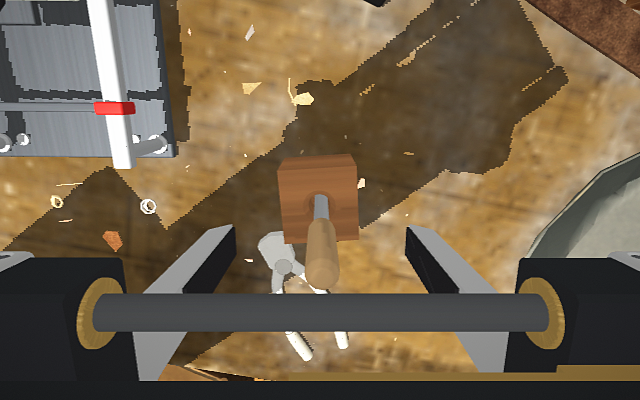

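>>> play_rows(
  dp=[
    [-0.2,0,0.011],
    [-0.38,0,0.02],
    [-0.38,0,0.02],
    [-0.36,0,0.02],
    [0,0,0],
    [0,0,0],
  ],
  angular=[
    [0,0,0],
    [0,0,0],
    [0,0,0],
    [0,0,0],
    [0,0.105,0],
    [0,0,0],
  ],
  hand=[-1,-1,-1,-1,-1,-1],
)

```text
time: 17.03
tool_pos: [491.9, -339.4, 218.2]
orientation: [2.257, 1.565, -0.69]
ft_force: [-0.1, 0.4, 0.1]
gripper_width: 1.001
```

```bash
python3 - <<'E'
from station import bot,eyes
from h import *
t=HC-88*HX; t[2]=215
need(bot,t,-1)
c=eyes.read_camera("wrist"); cv2.imwrite("pics/w13.png",c["color"][:,:,::-1]); np.savez("pics/w13.npz",**c)
P=cloud(c); ok=c["z_map"]>0; Z=np.where(ok,P[...,2],-99)
for z in range(60,170,10):
    q=(Z>z)&(Z<z+10)&(np.hypot(P[...,0]-492,P[...,1]+336.2)<20)
    if q.sum()>5: print(z,q.sum(),P[q].mean(0).round(1), P[q].max(0).round(1))
E
```

```text
t 17.03 tcp [ 491.9 -339.4  218.2] w 1.001 F [-0.1  0.4  0.1]
hopper-frame tcp -223.3 -197.2
rot deg [-0.06 -0.21 -0.26]  units [-0.002 -0.007 -0.009]
shift tool mm (target frame) [   3.2 -197.2 -135.3]  units [ 0.042 -2.629 -1.805] cur frame [ 0.037 -2.631 -1.802]
60 17 [ 494.8 -337.3   64.3] [ 496.  -333.1   68.8]
70 20 [ 494.9 -337.    75.1] [ 496.  -333.1   79.8]
80 13 [ 495.1 -337.    84.5] [ 496.  -333.2   87.3]
100 16 [ 497.1 -336.5  107.7] [ 499.  -330.7  109.9]
110 41 [ 497.4 -336.9  115. ] [ 499.  -330.1  120. ]
120 46 [ 497.2 -337.4  124.9] [ 499.  -330.3  130. ]
130 50 [ 497.4 -336.3  135.2] [ 499.1 -330.2  140. ]
140 54 [ 497.3 -337.1  145.2] [ 499.1 -330.2  150. ]
150 239 [ 493.4 -337.4  157.6] [ 499.  -330.2  160. ]
160 141 [ 491.3 -338.   160.7] [ 496.8 -332.4  162.3]
```

View pics/w13.png

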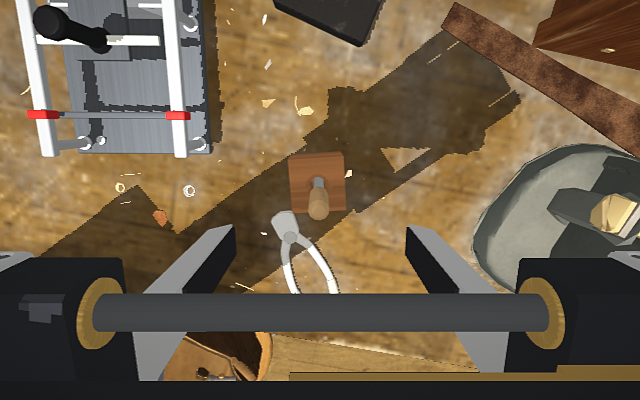

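The rod stands upright and released, its top at about 160 mm, as at the start. Next I move to the knob.

>>> play_rows(
  dp=[
    [0,-0.33,-0.226],
    [0,-0.33,-0.226],
    [0,-0.33,-0.226],
    [0,-0.33,-0.226],
    [0,-0.33,-0.226],
    [0,-0.33,-0.226],
    [0,-0.33,-0.226],
    [0,-0.32,-0.226],
    [0,0,0],
    [0,0,0],
  ],
  angular=[
    [0,0,0],
    [0,0,0],
    [0,0,0],
    [0,0,0],
    [0,0,0],
    [0,0,0],
    [0,0,0],
    [0,0,0],
    [0,0,0],
    [0,0,0],
  ],
  hand=[-1,-1,-1,-1,-1,-1,-1,-1,-1,-1],
)

```text
time: 17.92
tool_pos: [585.6, -116.5, 213.3]
orientation: [-0.287, 1.567, 3.053]
ft_force: [0.0, 0.6, -0.5]
gripper_width: 1.002
```

```bash
python3 - <<'E'
from station import bot,eyes
from h import *
t=HC-88*HX; t[2]=79
need(bot,t,-1)
c=eyes.read_camera("wrist"); cv2.imwrite("pics/w14.png",c["color"][:,:,::-1]); np.savez("pics/w14.npz",**c)
P=cloud(c); ok=c["z_map"]>0; Z=np.where(ok,P[...,2],-99)
h=np.stack([(P-HC)@HX,(P-HC)@HY,P[...,2]],-1)
near=np.hypot(h[...,0]+88,h[...,1])<25
q=near&(Z>124)&(Z<131); print("head top",q.sum(),h[q].mean(0).round(1),h[q].min(0).round(1),h[q].max(0).round(1))
hsv=cv2.cvtColor(c["color"],cv2.COLOR_RGB2HSV); H,S,V=[hsv[...,i].astype(int) for i in range(3)]
m=(((H<8)|(H>172))&(S>150)&(V>80)&(Z>55)&(Z<75)).astype(np.uint8)
n,l,st,ce=cv2.connectedComponentsWithStats(m)
for i in range(1,n):
    if st[i,4]>15: p=onz(c,*ce[i],69); print("red",st[i],ce[i].round(1),((p-HC)@HX).round(1),((p-HC)@HY).round(1))
m=((V>150)&(S<60)&(Z>64)&(Z<72)&(abs(h[...,0]+88)<12)&(abs(h[...,1])<54)).astype(np.uint8)
n,l,st,ce=cv2.connectedComponentsWithStats(m)
for i in range(1,n):
    if st[i,4]>15: p=onz(c,*ce[i],68); print("bar",st[i],ce[i].round(1),((p-HC)@HX).round(1),((p-HC)@HY).round(1))
E
```

```text
t 17.92 tcp [ 585.6 -116.5  213.3] w 1.002 F [ 0.   0.6 -0.5]
hopper-frame tcp -88.2 3.2
rot deg [0.17 0.22 0.06]  units [0.006 0.007 0.002]
shift tool mm (target frame) [134.3   3.2  -0.2]  units [ 1.791  0.043 -0.002] cur frame [ 1.79   0.045 -0.009]
head top 626 [-89.    1.3 127. ] [-100.9  -10.3  124.2] [-77.8  12.4 129.6]
red [ 30 238  31  19 129] [ 47.8 246.2] -150.7 278.4
red [250 242  20  13 155] [259.9 249. ] -153.0 64.8
red [375 244  20  12 172] [384.6 250.7] -154.4 -61.0
bar [269 173  60  25 593] [296.9 184.8] -87.2 26.7
bar [332 184  47   9 373] [355.9 187.6] -89.7 -30.4
```

View pics/w14.png

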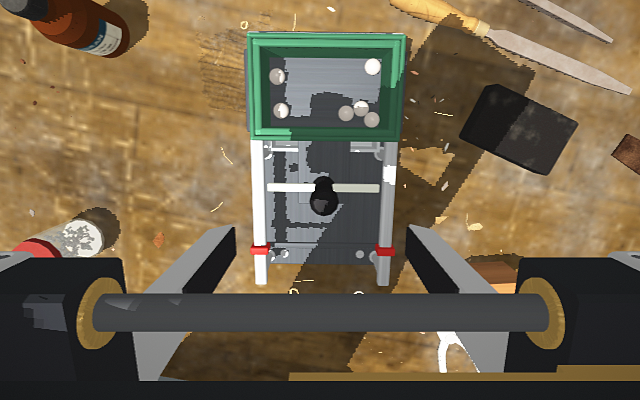

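The crop shows all six balls in the hopper at (245–405, 35–138). The knob is at (323,195) and the white bar at row 187, with the collars at (260,249) and (385,251).

>>> play_rows(
  dp=[
    [0,0.03,0.01],
    [0.3,0,0],
    [0.3,0,0],
    [0.3,0,0],
    [0.3,0,0],
    [0.3,0,0],
    [0.18,0,0],
    [0.08,0,0],
    [0,0,0],
    [0,0,0],
  ],
  angular=[
    [0,0,0],
    [0,0,0],
    [0,0,0],
    [0,0,0],
    [0,0,0],
    [0,0,0],
    [0,0,0],
    [0,0,0],
    [0,0,0],
    [0,0,0],
  ],
  hand=[0,0,0,0,0,0,0,0,0,0],
  grip_force=30,
)

```text
time: 18.8
tool_pos: [585.9, -121.7, 83.5]
orientation: [1.845, 1.57, -1.103]
ft_force: [-0.6, 0.1, 0.5]
gripper_width: 0.503
```

```bash
python3 - <<'E'
from station import bot,eyes
from h import *
t=HC-89*HX+HY; t[2]=79
need(bot,t,-1)
c=eyes.read_camera("wrist"); cv2.imwrite("pics/w15.png",c["color"][:,:,::-1])
E
```

```text
t 18.8 tcp [ 585.9 -121.7   83.5] w 0.503 F [-0.6  0.1  0.5]
hopper-frame tcp -88.9 -1.9
rot deg [-0.09 -0.   -0.02]  units [-0.003 -0.    -0.001]
shift tool mm (target frame) [ 4.5 -2.9  0.1]  units [ 0.06  -0.039  0.002] cur frame [ 0.06  -0.039  0.002]
```

View pics/w15.png

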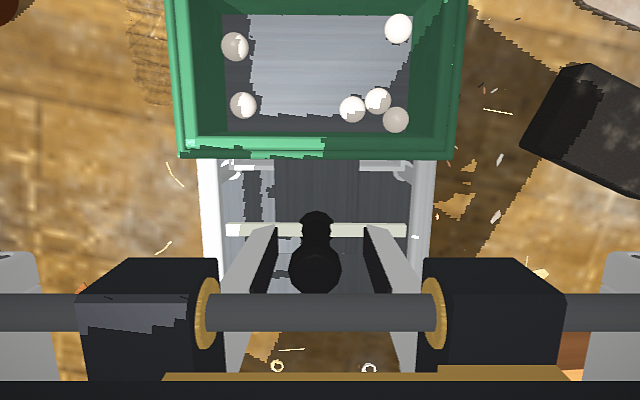

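The knob sits between the open jaws, its head at about (315,265), roughly 2 mm left of the jaw centre. I'll correct that and close.

>>> play_rows(
  dp=[
    [0.05,-0.03,0],
    [0,0,0],
    [0,0,0],
    [0,0,0],
    [0,0,0],
    [0,0,0],
    [0,0,0],
    [0,0,0],
    [0,0,0],
    [0,0,0],
  ],
  angular=[
    [0,0,0],
    [0,0,0],
    [0,0,0],
    [0,0,0],
    [0,0,0],
    [0,0,0],
    [0,0,0],
    [0,0,0],
    [0,0,0],
    [0,0,0],
  ],
  hand=[0,0,1,1,1,1,1,1,1,1],
  grip_force=45,
)

```text
time: 19.68
tool_pos: [585.8, -119.1, 79.7]
orientation: [2.002, 1.569, -0.944]
ft_force: [0.3, -3.4, 1.0]
gripper_width: 0.235
```

>>> play_rows(
  dp=[
    [0,0,0],
    [0,0,0],
  ],
  angular=[
    [0,0,0],
    [0,0,0],
  ],
  hand=[1,1],
)

```text
time: 19.85
tool_pos: [585.8, -119.1, 79.7]
orientation: [2.0, 1.569, -0.946]
ft_force: [0.9, -4.6, 0.8]
gripper_width: 0.233
```

```bash
python3 - <<'E'
from station import bot,eyes
from h import *
t=HC-(88+66)*HX; t[2]=79
need(bot,t,-1)
E
```

```text
t 19.85 tcp [ 585.8 -119.1   79.7] w 0.233 F [ 0.9 -4.6  0.8]
hopper-frame tcp -88.4 0.7
rot deg [-0.02 -0.03 -0.07]  units [-0.001 -0.001 -0.002]
shift tool mm (target frame) [ 0.7  0.7 65.6]  units [0.01  0.009 0.874] cur frame [0.009 0.01  0.874]
```

```bash
python3 - <<'E'
from station import bot,eyes
from h import *
c=eyes.read_camera("wrist"); cv2.imwrite("pics/w16.png",c["color"][:,:,::-1])
c=eyes.read_camera("scene"); cv2.imwrite("pics/s16.png",cv2.resize(c["color"][120:260,240:440,::-1],None,fx=4,fy=4,interpolation=cv2.INTER_CUBIC))
E
```

```text
(no output)
```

View pics/w16.png

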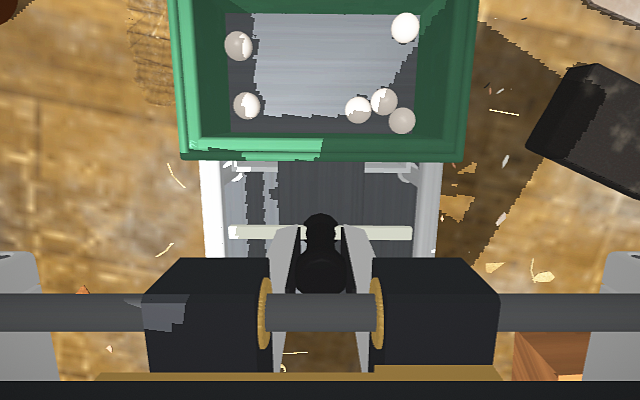

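View pics/s16.png

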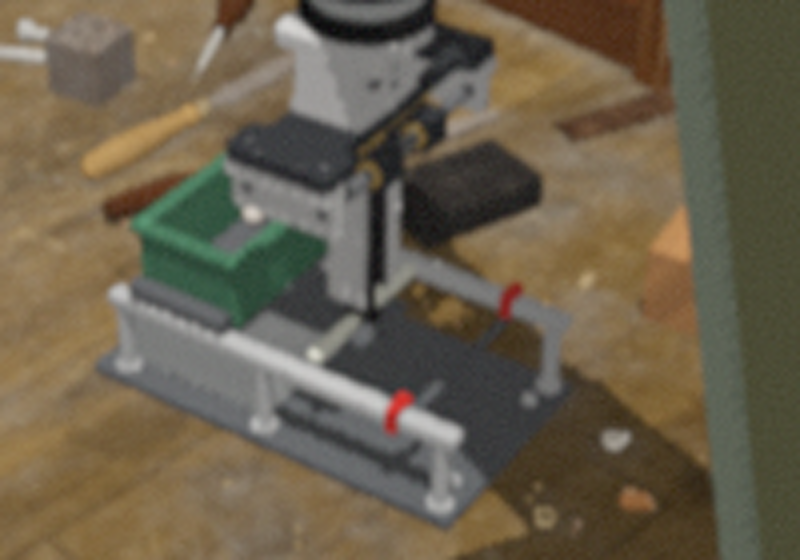

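The jaws stopped at about 22 mm, not 15 mm, so the pad tops are on the knob's head (at (322,270)). I'll open slightly, go 5 mm lower and grip again on the stem.

>>> play_rows(
  dp=[
    [0,0,0],
    [0,0,0],
    [0,0,0],
    [0.07,-0.01,0],
    [0,0,0],
    [0,0,0],
    [0,0,0],
    [0,0,0],
    [0,0,0],
    [0,0,0],
  ],
  angular=[
    [0,0,0],
    [0,0,0],
    [0,0,0],
    [0,0,0],
    [0,0,0],
    [0,0,0],
    [0,0,0],
    [0,0,0],
    [0,0,0],
    [0,0,0],
  ],
  hand=[0.3,0.3,0.3,0.3,0.3,1,1,1,1,1],
)

```text
time: 20.78
tool_pos: [585.1, -119.3, 73.4]
orientation: [1.192, 1.568, -1.755]
ft_force: [1.7, -4.5, -4.5]
gripper_width: 0.237
```

>>> play_rows(
  dp=[
    [0,0,0],
    [0,0,0],
  ],
  angular=[
    [0,0,0],
    [0,0,0],
  ],
  hand=[1,1],
)

```text
time: 20.95
tool_pos: [585.1, -119.3, 73.4]
orientation: [1.177, 1.569, -1.769]
ft_force: [0.8, -5.7, -3.7]
gripper_width: 0.234
```

```bash
python3 - <<'E'
from station import bot,eyes
from h import *
t=HC-(88+66)*HX; t[2]=75
need(bot,t,-1)
E
```

```text
t 20.95 tcp [ 585.1 -119.3   73.4] w 0.234 F [ 0.8 -5.7 -3.7]
hopper-frame tcp -89.2 0.7
rot deg [-0.03  0.05 -0.12]  units [-0.001  0.002 -0.004]
shift tool mm (target frame) [-1.6  0.7 64.8]  units [-0.021  0.009  0.864] cur frame [-0.02   0.009  0.864]
```

The pads still meet the 22–24 mm head first, because the fingers are straight inside. I'll grip the head itself at the pad centres, which means going up about 27 mm and recentring about 1.5 mm to the right against the side force.

>>> play_rows(
  dp=[
    [0,0,0],
    [0,0,0],
    [0,0,0],
    [-0.18,0.02,0],
    [-0.17,0,0],
    [0,0,0],
    [0,0,0],
    [0,0,0],
    [0,0,0],
    [0,0,0],
  ],
  angular=[
    [0,0,0],
    [0,0,0],
    [0,0,0],
    [0,0,0],
    [0,0,0],
    [0,0,0],
    [0,0,0],
    [0,0,0],
    [0,0,0],
    [0,0,0],
  ],
  hand=[0.3,0.3,0.3,0.3,0.3,0.3,1,1,1,1],
)

```text
time: 21.78
tool_pos: [585.9, -119.1, 100.8]
orientation: [2.903, 1.57, -0.043]
ft_force: [-0.9, 0.4, 4.9]
gripper_width: 0.233
```

>>> play_rows(
  dp=[
    [0,0,0],
    [0,0,0],
  ],
  angular=[
    [0,0,0],
    [0,0,0],
  ],
  hand=[1,1],
)

```text
time: 21.95
tool_pos: [585.9, -119.1, 100.8]
orientation: [3.07, 1.57, 0.124]
ft_force: [-0.5, -0.1, 5.3]
gripper_width: 0.234
```

```bash
python3 - <<'E'
from station import bot,eyes
from h import *
t=HC-(88+66)*HX; t[2]=101
need(bot,t,-1)
E
```

```text
t 21.95 tcp [ 585.9 -119.1  100.8] w 0.234 F [-0.5 -0.1  5.3]
hopper-frame tcp -88.4 0.7
rot deg [-0.   -0.03 -0.  ]  units [-0.    -0.001 -0.   ]
shift tool mm (target frame) [-0.2  0.7 65.6]  units [-0.003  0.009  0.875] cur frame [-0.003  0.009  0.875]
```

>>> play_rows(
  dp=[
    [0,0,0.05],
    [0,0,0.1],
    [0,0,0.1],
    [0,0,0.1],
    [0,0,0.1],
    [0,0,0.1],
    [0,0,0.1],
    [0,0,0.1],
    [0,0,0.08],
    [0,0,0],
  ],
  angular=[
    [0,0,0],
    [0,0,0],
    [0,0,0],
    [0,0,0],
    [0,0,0],
    [0,0,0],
    [0,0,0],
    [0,0,0],
    [0,0,0],
    [0,0,0],
  ],
  hand=[1,1,1,1,1,1,1,1,1,1],
)

```text
time: 22.78
tool_pos: [523.9, -130.8, 100.8]
orientation: [-2.683, 1.569, 0.653]
ft_force: [4.1, 3.6, 3.1]
gripper_width: 0.232
```

```bash
cat > chk.py <<'E'
from station import bot,eyes
from h import *
import sys
k=sys.argv[1]
t=HC-(88+66)*HX; t[2]=101
need(bot,t,-1)
c=eyes.read_camera("wrist"); cv2.imwrite(f"pics/w{k}.png",c["color"][:,:,::-1]); np.savez(f"pics/w{k}.npz",**c)
d=eyes.read_camera("top"); np.savez(f"pics/top{k}.npz",**d); cv2.imwrite(f"pics/top{k}.png",cv2.resize(d["color"][130:260,270:430,::-1],None,fx=4,fy=4,interpolation=cv2.INTER_CUBIC))
e=eyes.read_camera("scene"); cv2.imwrite(f"pics/s{k}.png",cv2.resize(e["color"][120:260,240:440,::-1],None,fx=4,fy=4,interpolation=cv2.INTER_CUBIC)); np.savez(f"pics/scene{k}.npz",**e)
for nm,c in (("wrist",c),("top",d),("scene",e)):
    P=cloud(c); Z=np.where(c["z_map"]>0,P[...,2],-99); h=np.stack([(P-HC)@HX,(P-HC)@HY,P[...,2]],-1)
    hsv=cv2.cvtColor(c["color"],cv2.COLOR_RGB2HSV); H,S,V=[hsv[...,i].astype(int) for i in range(3)]
    reg=(h[...,0]<-70)&(h[...,0]>-190)&(abs(h[...,1])<80)&(Z>45)&(Z<80)
    for lab,m,z in (("red",((H<8)|(H>172))&(S>120)&(V>70)&reg,69),("bar",(V>150)&(S<70)&reg&(abs(h[...,1])<53)&(Z>61),68)):
        n,l,st,ce=cv2.connectedComponentsWithStats(m.astype(np.uint8))
        for i in range(1,n):
            if st[i,4]>8: p=onz(c,*ce[i],z); print(nm,lab,st[i],((p-HC)@HX).round(1),((p-HC)@HY).round(1))
E
python3 chk.py 20
```

```text
t 22.78 tcp [ 523.9 -130.8  100.8] w 0.232 F [4.1 3.6 3.1]
hopper-frame tcp -151.4 1.2
rot deg [-0.05 -0.09  0.05]  units [-0.002 -0.003  0.002]
shift tool mm (target frame) [-0.2  1.2  2.6]  units [-0.003  0.017  0.034] cur frame [-0.003  0.017  0.034]
wrist red [208 214  32  18 405] -153.6 65.2
wrist red [402 215  32  18 410] -154.5 -61.2
wrist bar [ 236   89  152   48 4559] -80.4 12.7
wrist bar [242 215  66  23 836] -151.9 31.9
wrist bar [334 216  70  13 844] -152.3 -30.0
scene red [365 190   6  10  28] -156.9 -56.8
scene red [336 219   7   9  27] -155.3 72.6
scene bar [347 209   6   5  18] -153.1 22.3
scene bar [341 215   5   4  14] -151.2 45.8
```

View pics/w20.png

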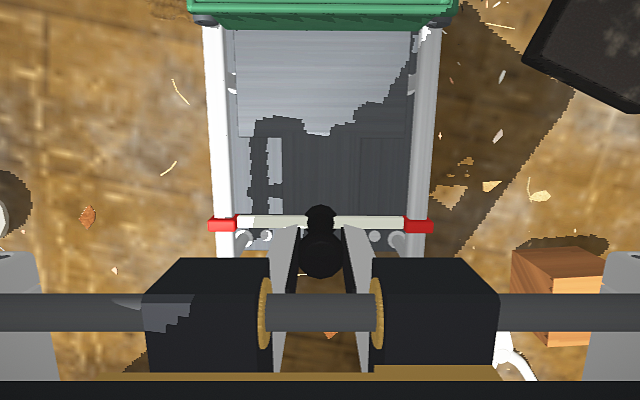

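View pics/s20.png

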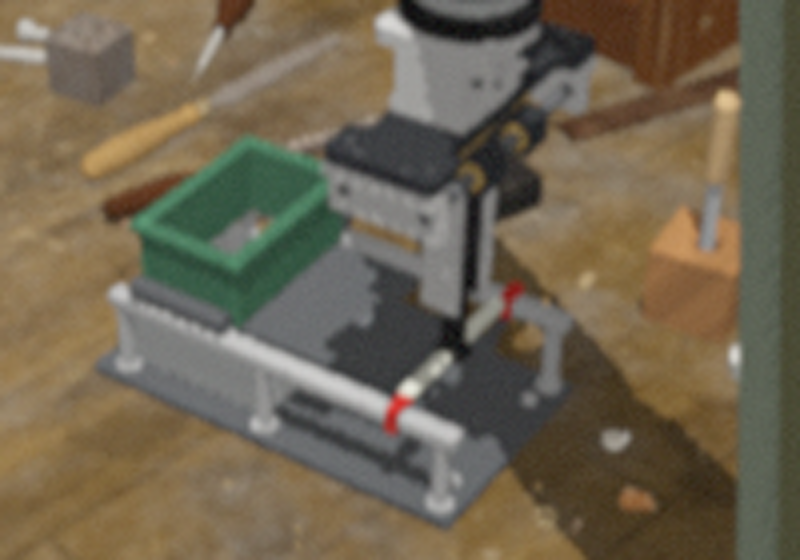

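View pics/top20.png

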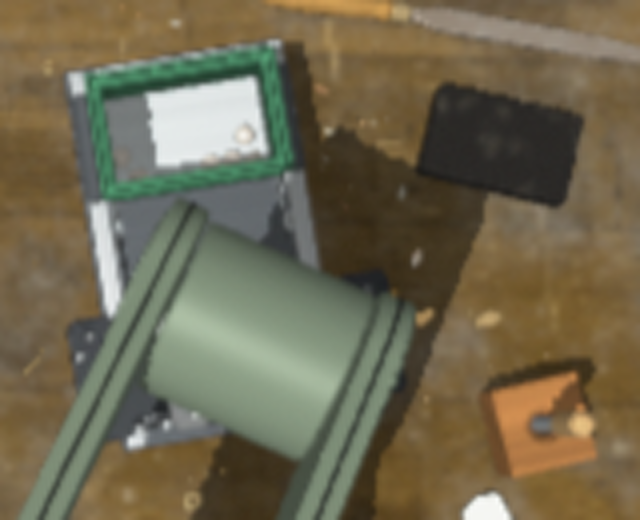

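>>> play_rows(
  dp=[
    [0,0,0.028],
    [0,0,0],
    [0,0,0],
    [0,0,0],
  ],
  angular=[
    [0,0,0],
    [0,0,0],
    [0,0,0],
    [0,0,0],
  ],
  hand=[1,1,1,1],
)

```text
time: 23.27
tool_pos: [522.7, -131.0, 100.8]
orientation: [-2.763, 1.569, 0.574]
ft_force: [5.0, 3.8, 3.9]
gripper_width: 0.231
```

```bash
python3 chk.py 21; python3 - <<'E'
from h import *
c=load("pics/w21.npz"); cv2.imwrite("pics/w21c.png",cv2.resize(c["color"][190:260,200:440,::-1],None,fx=3,fy=3))
d=load("pics/top21.npz"); cv2.imwrite("pics/top21c.png",cv2.resize(d["color"][138:185,285:350,::-1],None,fx=10,fy=10))
for n in ("top21","w21"):
    c=load(f"pics/{n}.npz"); P=cloud(c); Z=np.where(c["z_map"]>0,P[...,2],-99); hx=(P-HC)@HX; hy=(P-HC)@HY
    q=(abs(hx)<30)&(abs(hy)<50)&(Z>-5)&(Z<105); print(n,q.sum(),"z percentiles in hopper",np.percentile(Z[q],[2,10,30,50,70,90,98]).round(1) if q.sum() else '')
    m=q&(Z>17)&(Z<32); print(m.sum())
E
```

```text
t 23.27 tcp [ 522.7 -131.   100.8] w 0.231 F [5.  3.8 3.9]
hopper-frame tcp -152.7 1.2
rot deg [-0.03 -0.12  0.05]  units [-0.001 -0.004  0.002]
shift tool mm (target frame) [-0.2  1.2  1.3]  units [-0.003  0.016  0.018] cur frame [-0.003  0.016  0.018]
wrist red [208 212  33  18 405] -153.5 65.0
wrist red [401 214  33  18 419] -154.5 -61.1
wrist bar [ 236   87  152   50 4897] -81.0 12.3
wrist bar [241 215  67  24 833] -153.2 32.0
wrist bar [334 216  70  13 843] -153.5 -30.0
scene red [366 190   5   6  19] -154.5 -63.4
scene red [336 219   6   9  24] -155.1 73.0
scene bar [348 208   5   6  16] -154.7 19.9
scene bar [342 215   5   5  15] -153.6 45.4
top21 657 z percentiles in hopper [ 5.6  7.7  9.6 11.  12.9 24.1 91.8]
88
w21 0 z percentiles in hopper 
0
```

View pics/w21c.png

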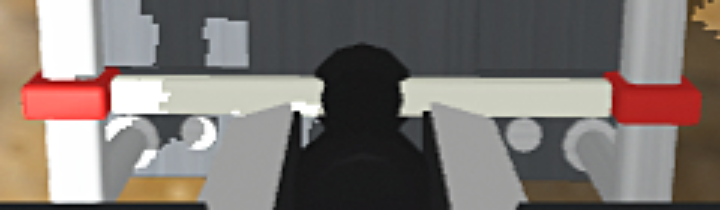

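View pics/top21c.png

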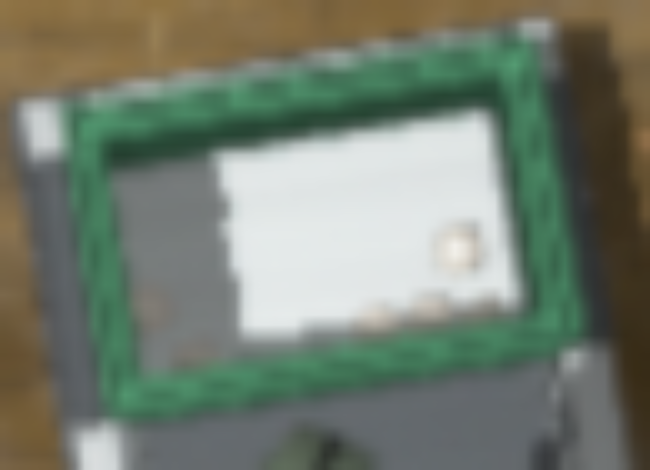

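```bash
python3 - <<'E'
from station import bot,eyes
from h import *
c=eyes.read_camera("top"); P=cloud(c); Z=np.where(c["z_map"]>0,P[...,2],-99)
for a,b in ((457,248),(378,315),(432,303),(487,305),(150,305),(197,352)):
    u,v=285+a/10,138+b/10; ui,vi=int(u),int(v)
    blk=P[vi-1:vi+2,ui-1:ui+2].reshape(-1,3); i=P[vi,ui]
    print((u,v),"z",Z[vi-1:vi+2,ui-1:ui+2].round(0).tolist(),"hx,hy at z20",[(((onz(c,u,v,20)-HC)@a_)).round(1) for a_ in (HX,HY)])
s=bot.sense(); print(s["time"],s["gripper_width"],s["ft_force"])
q=(Z>150)&(Z<166)&(np.hypot(P[...,0]-492.6,P[...,1]+335.6)<30); print("rod top",P[q].mean(0).round(1),q.sum())
E
```

```text
(330.7, 162.8) z [[25.0, 26.0, 22.0], [22.0, 27.0, 22.0], [24.0, 21.0, 24.0]] hx,hy at z20 [np.float64(1.0), np.float64(-39.9)]
(322.8, 169.5) z [[21.0, 26.0, 24.0], [23.0, 20.0, 23.0], [24.0, 27.0, 23.0]] hx,hy at z20 [np.float64(-13.3), np.float64(-16.0)]
(328.2, 168.3) z [[19.0, 19.0, 10.0], [23.0, 25.0, 25.0], [23.0, 21.0, 25.0]] hx,hy at z20 [np.float64(-12.6), np.float64(-30.8)]
(333.7, 168.5) z [[23.0, 17.0, 20.0], [22.0, 21.0, 21.0], [25.0, 27.0, 24.0]] hx,hy at z20 [np.float64(-15.6), np.float64(-45.2)]
(300.0, 168.5) z [[25.0, 25.0, 19.0], [23.0, 25.0, 20.0], [25.0, 20.0, 21.0]] hx,hy at z20 [np.float64(-0.5), np.float64(43.8)]
(304.7, 173.2) z [[19.0, 23.0, 21.0], [25.0, 25.0, 25.0], [25.0, 113.0, 114.0]] hx,hy at z20 [np.float64(-15.1), np.float64(33.5)]
23.4667 0.23172200527115844 [4.98035094 4.10898061 3.71923745]
rod top [ 493.4 -337.1  156.9] 38
```

All six balls lie at tray height with their tops at about 25 mm. The crossbar is in line with the collars and the rod is standing. I'm handing in.

```bash
python3 -c "
from station import bot
print(bot.hand_in())"
```

```text
the job is handed in; nothing more can be done
None
```

The job is handed in at about 23.5 s of the 61 s allowed, and my checks just before the hand-in show every condition met. The hand-in itself reports no verdict.

- **Stirring:** I stirred with seven end-to-end strokes, the tip about 3 mm above the gate. The balls ended up spread into both halves, and the gate looked shut whenever I checked.
- **Rod:** It had tipped about 3° in the jaws while stirring, so I tilted the tool to stand it upright before putting it back. It stands released in its hole, with its top at the same height as at the start (about 157–160 mm).
- **Gate and mark:** I pulled the gate out about 64 mm. The wrist camera puts the crossbar within about 1 mm of the line between the red collars.
- **Balls:** All six are visible in the tray with their tops at about 25 mm; none were spilled.
- **Bystanders:** I did not measure the jar, bottle and charcoal block again at the end, but no move came near them.

**Grip on the knob:** I could not hold the knob by its stem, because the straight fingers met the head first at about 22 mm. I hold it by its head instead, with a 45 N grip. The wrist reads about 5 N pulling back toward the hopper, which fits the spring. It also reads roughly 3–4 N sideways and 4 N upward, which I left.

**Noise:** Tool position readings varied by 1–3 mm in places, so I relied on the cameras for the final alignment.

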